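Latch the lid of the parts-cleaning basket

ROBOT

A 7-joint arm with a two-finger parallel gripper is mounted at the origin on the work surface. World frame = base frame: x ahead of the robot, y to its left, z up, the work surface at z = 0. Lengths are in m, angles in rad, forces in N, time in s.
With the tool pointing down it reaches from about 0.35 to 0.9 m from the base axis. Payload 8.1 kg.
Tool frame: the origin (TCP) lies at the very end of the fingers, on their centre line; the grasp point (between the pads) lies 19 mm behind it; x points along the fingers, y is the direction in which the jaws open and shut, and the axes are right-handed (so a half turn about x gives the same grasp; the last joint's range is limited). The gripper opens to 92 mm and grips with 3 to 60 N. Pads are 19 mm wide; open, the fingers measure 130 mm over their backs; the gripper's body (75 mm by 190 mm) begins 47 mm behind the grasp point.
Start: joints at [1.093, 0.434, 0.025, 1.573, -0.012, 1.134, -0.075], TCP at [0.229, -0.582, 0.227] pointing down, gripper open.
Joint ranges: [-2.62, 2.62], [-0.44, 2.09], [-1.27, 1.32], [0.08, 2.57], [-1.32, 4.46], [0.12, 2], [-2.74, 2.74]. Speed limits (rad/s): [2.22, 2.22, 3.01, 3.01, 3.14, 3.14, 3.14].

INTERFACE

Orientations are given as a rotation vector (axis times angle).
In Python, from cell import arm gives the robot as it stands.
- The arm moves only by the tool servo_tool, never from a script. Its argument "plan" is a list of rows, each a list of 2 entries, a list of its own where there are three numbers: the shift along the world's x, y, z in cm, then the turn, a rotation vector about the world's x, y, z in degrees. A call has 1 to 12 rows; each row is the pose to reach, as a shift and turn from the pose measured when the call began; what a row does not reach only later rows make up. A row lasts 1/10 s, in which the tool goes at most 50 mm and 8.59 degrees, less where a joint would pass 70% of its speed; a pose out of reach is approached as far as the arm can. A call with a gripper value outside its range is refused whole. "grip" is the opening, from 0 (shut) to 1 (fully open), set as the call begins (left out, the last holds). The fingers move at their own pace and stop on an object; "squeeze" is the grip in N (left out, the last holds). Time passes only in rows, so rows that repeat a pose let the fingers close. It gives the time, the measured TCP pose, the force and the opening at its end, in the units of the state.
- arm.observe(): the state, without advancing time (a new reading comes with each control period).
- arm.get_image(name): name is "scene" or "top" or "wrist"; returns a dict with "frame" (400x640x3 uint8, blue, green, red), "fx", "fy", "cx", "cy" (pixels), "position" and "rotation" of the camera in the world. Camera axes: x right, y down, z forward; pixel columns grow to the right and rows downward; lengths in m; the calibration is good to about 2 mm. A picture is of the moment at which its call begins. There is no depth.
- arm.sign_off(): hands the job in, once; it reports no verdict.
Trained networks look in a picture, given as the dict that the camera call returned (one of the last four; its "shot" number tells which), for a name from the list of things; names that differ only in an ending like _2 or _b are one class to them, and where a whole thing is asked for, a point or a joint stands for the part that bears it (a point fixed in the world has none). Each returns a list of dicts, best first, with "score" (0 to 1); they miss things now and then, are a little off and sometimes report something else, mostly with a low value. They report only what shows in the picture. A call takes as long as a camera call. They do not tell look-alikes from the thing itself.
- arm.search_frame(picture, query): "at" ([column, row] in pixels, amid what is visible of it).
- arm.trace(picture, query): "pixels" (400x640 bool, what is visible of it) and "at" ([column, row] in pixels, amid what is visible of it).
The state is a dict: "clock": time; "joints": joint angles; "dq": joint speeds; "joint_efforts": joint torques, N m; "position": TCP position; "ee_rot": TCP orientation; "force": force on the tool from outside, world axes, zero at the start; "ft_torque": the same for the moment, N m; "width": opening from 0.0 (shut) to 1.0 (fully open).
Only numpy, scipy, OpenCV 4.12 (cv2) and the standard library are available. Lean on these libraries where they do the work, as an engineer would, in place of code of your own. Each camera call takes 0.05 s, during which the arm holds its last target.

TASK

Latch the lid of the cleaning basket with the loose latch plate: tilt the plate, keyhole end up, so its oblong eye goes over the T-headed stud and its lip is right in under the long head, then lay it level so the round-headed stud comes up through the keyhole. Hold it down on the spring pad, slide it towards the T-headed stud until it stops, so that both heads hold it, and let go. Work by feel and gently - never force the plate against the basket (15 N bends it) - and leave the other things on the bench where they are.

Things in the scene. Friction and masses are not known exactly. Their poses are not given: they have to be found in the camera images.
- latch_plate: Loose latch plate: flat stainless strip 160 x 36 mm, 4 mm thick, about 0.14 kg, lying on the bench, with a black grip block on its middle, an oblong eye at one end and a keyhole at the other. Origin: centre of the underside, below the grip. x runs along the strip from eye to keyhole (ends at x -87 and +72.5), z up out of the face with the grip.
- grip (a point): on the latch plate: centre of the grip block, a square block 18 x 18 mm rising from 4 to 34 mm above the plate's underside, sides parallel to the plate's; this point is 19 mm above the underside
- eye_lip (a point): on the latch plate: middle of the eye's outer end (plate x -79, half way through the 4 mm). The eye is a rectangular hole, x -79 to -50.5 (28.5 mm), 15 mm across; beyond it the strip ends in an 8 mm wide cross bar, the lip (x -87 to -79)
- keyhole (a point): on the latch plate's underside: centre of the keyhole's wide part (plate x 45.5), which is 28 mm long (x 31.5 to 59.5) and 21 mm across and leads into a narrow part x 59.5 to 64.5, 10 mm across
- basket: Parts-cleaning basket in a rigid carrier that does not move, 192 x 104 mm; lid and end flanges level, 53 mm above the bench; only the two studs and the spring pad stand above them. Origin: at bench level under the lid's middle; x from the T-stud (about x -60) to the round stud (x +60), z up. Plate home: its origin at x 0, y 0 here, underside 60 mm up, its x along the basket's
- tee_slot (a point): on a flange (basket x -108 to -50, 44 wide), 53 mm up: middle of the adjusting slot at x -60. The T-stud is locked tight in it up to 4.5 mm either way, not measured: find its neck by feel. Neck 7 mm thick, 11 tall; head 40 mm long (along x), 10 wide, 5 thick. Plate tilted about 30 degrees, lip down beyond the head's outer end, in under it to the neck, within 2 mm of it as the keyhole end goes down
- round_stud (a point): foot of the round stud, 53 mm up, on the other flange (basket x 50 to 84): neck 7 mm thick, 11 mm tall; round head 16 mm across, 4 mm thick. It enters the keyhole's wide part while the plate's lip is near or against the T-stud's neck; sliding the plate back towards the T-stud (10 to 20 mm) takes its neck into the narrow part, whose end is the stop
- spring_pad (a joint): travel (m) of the spring pad, 28 x 22 mm, in the middle of the lid: 0 free, its top 10 mm above the lid; hard stop 6 mm down. Pushes up with 2 N at first plus 0.8 N per mm. The plate slides freely under both heads when held level with the pad 3.5 to 6 mm down (5 to 7 N); let go, the pad lifts it against the heads (pad 3 mm down)
- loupe_a: bystander: black eye loupe standing on its wide end, 38 mm across, 36 mm tall; origin at the centre of its underside
- loupe_b: bystander: black eye loupe standing on its wide end, 38 mm across, 43 mm tall; origin at the centre of its underside
- oil_bottle_a: bystander: amber bottle with red cap, 46 mm across, 84 mm tall; origin at the centre of its underside
- oil_bottle_b: bystander: amber bottle with red cap, 46 mm across, 84 mm tall; origin at the centre of its underside
- parts_pot_a: bystander: small round lidded parts pot, 36 mm across, 17 mm tall, beside the basket; origin at the centre of its underside
- parts_pot_b: bystander: small round lidded parts pot, 36 mm across, 17 mm tall; origin at the centre of its underside
- driver: bystander: slim steel screwdriver lying on the bench near the latch plate, 98 mm long, 12 mm thick; origin at the centre of its underside, at its axis's foot
- movement_holder: bystander: grey two-jaw movement holder, 82 mm long, 30 mm wide, 24 mm tall; origin at the centre of its underside
Not all that is in view belongs to the job. Leave any red look-alike of the basket alone. Several things look just like the latch_plate: the one meant starts farthest from the robot's base.

How it is judged:
On the way, in this order (a step that is already met when the one before it is completed fails the run):
1. with the plate tilted, its lip is in under the T-stud's head (eye threaded over the head's outer end) (angle between latch_plate's own z axis and vertical above 0.2 rad and x of eye_lip in the frame of basket between -0.073 and -0.055 m and y of eye_lip in the frame of basket between -0.006 and 0.006 m and z of eye_lip in the frame of basket below 0.064 m), for 0.1 s.
2. the plate is laid level under the T-head with the round head through its keyhole (angle between latch_plate's own z axis and vertical below 0.08 rad and x of eye_lip in the frame of basket between -0.083 and -0.055 m and z of each of eye_lip, keyhole in the frame of basket below 0.0635 m and horizontal distance between keyhole and round_stud below 0.017 m), for 0.1 s.
At the end, for the whole second after the job is handed in: The latch plate lies at rest and level (within 0.04 rad) on the basket, released, along the basket (within 0.06 rad), slid home within 3 mm along and 4 mm across, its underside 56 to 61.5 mm above the bench, under both stud heads (x of latch_plate in the frame of basket between -0.003 and 0.003 m and y of latch_plate in the frame of basket between -0.004 and 0.004 m and z of latch_plate in the frame of basket between 0.056 and 0.0615 m and angle between the x axis of latch_plate and the x axis of basket, either way round below 0.06 rad and angle between latch_plate's own z axis and vertical below 0.04 rad and linear speed of latch_plate below 0.01 m/s); the robot touches nothing.
It fails at once if the latch plate is forced: more than 15 N between it and the basket with its studs and pad (contact force between latch_plate and basket above 15 N).
It fails at once if the basket is knocked or pressed by the fingers or arm (over 15 N) (contact force between any of the fingers, the arm and basket above 15 N).
It fails at once if a bystander is moved by more than 15 mm or knocked over (distance of any of loupe_a, loupe_b, oil_bottle_a, oil_bottle_b, parts_pot_a, parts_pot_b, driver, movement_holder from where it was at the start of the episode above 0.015 m or angle between any of loupe_a, loupe_b, oil_bottle_a, oil_bottle_b, parts_pot_a, parts_pot_b, movement_holder's own z axis and vertical above 0.5 rad).
It also fails if it takes over 64 s, if anything falls off the work surface, if the arm or the gripper's body presses on something with over 40 N, if the wrist force passes 120 N, or if a joint passes its speed limit or range.

## Working session

There is one attempt and no reset: what is moved stays moved. The work goes in short steps, Python scripts to look and compute and a tool call to move; the robot and the scene stay as the last step left them, time stands still between calls to the robot, and variables do not carry over. Pictures are saved under pics/ and viewed, and the job is handed in when it is done.

Besides the shell and the picture viewer there is one more tool, called after "Call:" by a JSON object that holds its "method" and its "body". servo_tool: Moves the arm, as the interface text tells. Its arguments: {"type":"object","properties":{"plan":{"type":"array","items":{"type":"array"}},"grip":{"type":"number"},"squeeze":{"type":"number"}},"required":["plan"]}

```bash
ls; mkdir -p pics
cat > h.py <<'E'
import numpy as np, cv2
from cell import arm
def save(p,n,crop=None,s=1):
    f=p["frame"]
    if crop: x0,y0,x1,y1=crop; f=f[y0:y1,x0:x1]
    if s!=1: f=cv2.resize(f,None,fx=s,fy=s,interpolation=cv2.INTER_CUBIC)
    cv2.imwrite("pics/"+n,f)
def ray(p,uv):
    d=np.array([(uv[0]-p["cx"])/p["fx"],(uv[1]-p["cy"])/p["fy"],1.]); return np.array(p["position"]),np.array(p["rotation"])@d
def onz(p,uv,z):
    o,d=ray(p,uv); return o+d*(z-o[2])/d[2]
def proj(p,X):
    c=np.array(p["rotation"]).T@(np.array(X)-np.array(p["position"])); return np.array([p["cx"]+p["fx"]*c[0]/c[2],p["cy"]+p["fy"]*c[1]/c[2]])
E
python3 - <<'E'
from h import *
for n in("scene","top","wrist"):
    p=arm.get_image(n); save(p,n+"0.png"); print(n,p["fx"],p["position"],np.round(p["rotation"],3).tolist())
    if n!="wrist":
        for q in("latch_plate","basket"):
            for r in arm.search_frame(p,q): print(q,r["score"],r["at"],onz(p,r["at"],0.0 if q=="latch_plate" else .053).round(3))
print(arm.observe())
E
```

```text
pics
scene 476.6182220881147 [1.14066191 0.25919256 0.89663112] [-1.38, -2.297, 0.781]Traceback (most recent call last):
  File "<stdin>", line 6, in <module>
  File "h.py", line 11, in onz
    o,d=ray(p,uv); return o+d*(z-o[2])/d[2]
                                       ~^^^
IndexError: invalid index to scalar variable.
```

```bash
sed -i 's/^from cell import arm/from cell import arm\nfrom scipy.spatial.transform import Rotation as R\ndef RM(p): return R.from_rotvec(p["rotation"]).as_matrix()/; s/np.array(p\["rotation"\])/RM(p)/' h.py
python3 - <<'E'
from h import *
for n in("scene","top","wrist"):
    p=arm.get_image(n); save(p,n+"0.png"); print(n,p["fx"],p["position"],np.round(p["rotation"],3).tolist())
    if n!="wrist":
        for q in("latch_plate","basket"):
            for r in arm.search_frame(p,q): print(q,r["score"],r["at"],onz(p,r["at"],0.0 if q=="latch_plate" else .053).round(3))
print(arm.observe())
E
```

```text
scene 476.6182220881147 [1.14066191 0.25919256 0.89663112] [-1.38, -2.297, 0.781]
latch_plate 0.98 [386.1, 250.7] [0.581 0.146 0.   ]
latch_plate 0.65 [475.4, 210.7] [0.381 0.288 0.   ]
basket 0.84 [262.8, 193.7] [ 0.608 -0.15   0.053]
basket 0.73 [386.1, 249.7] [0.612 0.151 0.053]
basket 0.73 [359.9, 161.2] [0.414 0.001 0.053]
top 478.5817158615868 [ 0.4229116  -0.02753625  1.0810839 ] [-2.159, 2.149, -0.145]
latch_plate 0.93 [233.3, 195.2] [0.579 0.144 0.   ]
latch_plate 0.71 [387.1, 225.3] [ 0.511 -0.206  0.   ]
latch_plate 0.59 [166.1, 276.5] [0.395 0.289 0.   ]
basket 0.72 [370.9, 187.8] [ 0.589 -0.163  0.053]
basket 0.68 [366.6, 298.1] [ 0.353 -0.151  0.053]
wrist 282.19859558506334 [ 0.30564643 -0.5519627   0.38385972] [2.379, -1.621, -0.251]
{'clock': 0.45, 'joints': array([ 1.09337864,  0.43455629,  0.02497181,  1.57328282, -0.0116017 ,
        1.13394145, -0.07510874]), 'dq': array([-0.00063445, -0.00122631, -0.0011952 , -0.0017739 ,  0.00074344,
       -0.00013418, -0.00073952]), 'joint_efforts': array([-1.34195514e-03, -6.67047358e+01,  9.82793905e-01, -3.14496875e+01,
       -6.05736673e-02,  3.45969794e-02,  5.88636613e-05]), 'position': array([ 0.22879756, -0.5816003 ,  0.22667442]), 'ee_rot': array([ 2.01658181,  0.38238485, -2.0166058 ]), 'force': array([1.10368917, 0.08757122, 0.07551986]), 'ft_torque': array([-0.04975765, -0.01638577,  0.01650075]), 'width': 0.9964448419804462}
```

View pics/scene0.png

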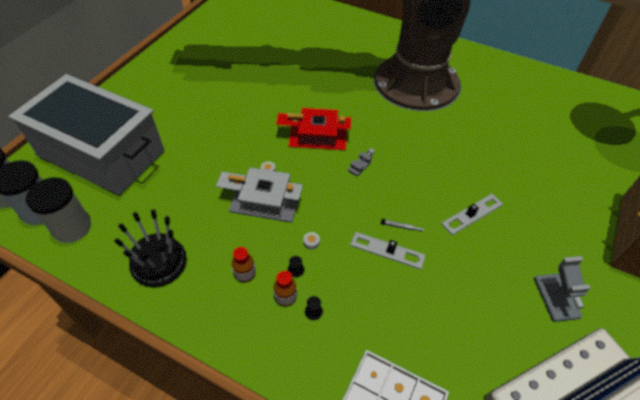

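View pics/top0.png

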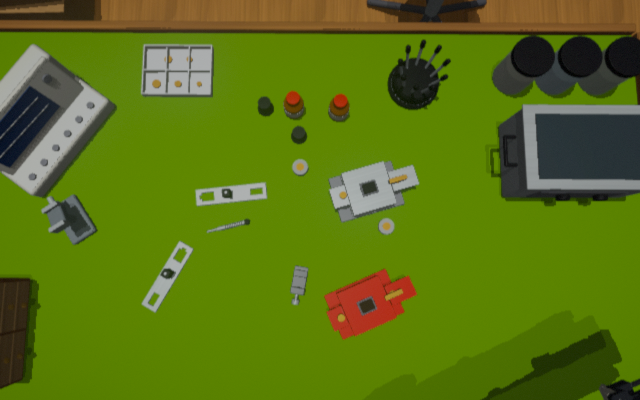

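View pics/wrist0.png

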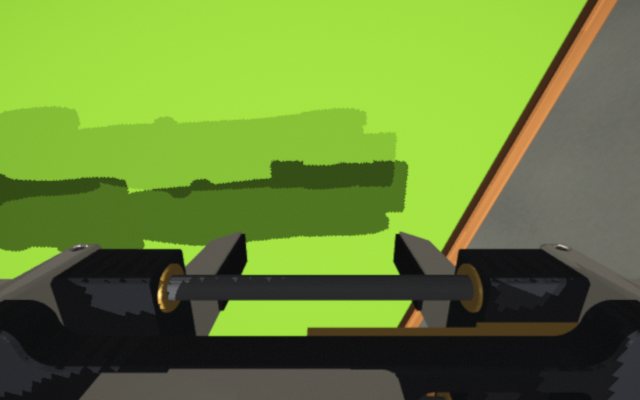

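Run:
```python
from h import *
p=arm.get_image("top")
a=cv2.resize(p["frame"][165:235,185:275],None,fx=6,fy=6,interpolation=cv2.INTER_CUBIC)
b=cv2.resize(p["frame"][150:235,320:425],None,fx=7,fy=7,interpolation=cv2.INTER_CUBIC)
cv2.imwrite("pics/pl.png",a);cv2.imwrite("pics/bk.png",b)
q=arm.get_image("scene")
cv2.imwrite("pics/pl2.png",cv2.resize(q["frame"][215:275,340:435],None,fx=7,fy=7,interpolation=cv2.INTER_CUBIC))
cv2.imwrite("pics/bk2.png",cv2.resize(q["frame"][155:225,210:310],None,fx=7,fy=7,interpolation=cv2.INTER_CUBIC))
for pp,nm in((p,"top"),(q,"scene")):
  for n in("eye_lip","keyhole","grip","tee_slot","round_stud","spring_pad","basket","driver","oil_bottle_a","parts_pot_a","loupe_a","movement_holder"):
    z={"eye_lip":.002,"keyhole":0,"grip":.019,"tee_slot":.066,"round_stud":.066,"spring_pad":.063,"basket":.053,"driver":.006}.get(n,.02)
    for r in arm.search_frame(pp,n): print(nm,n,round(r["score"],2),r["at"],onz(pp,r["at"],z).round(4)[:2])
```

```text
top eye_lip 0.81 [232.7, 195.7] [0.5772 0.1449]
top keyhole 0.91 [166.5, 275.1] [0.3978 0.2883]
top keyhole 0.73 [231.6, 193.1] [0.5835 0.1479]
top grip 0.7 [230.5, 194.1] [0.5784 0.1472]
top grip 0.46 [298.0, 166.0] [ 0.6433 -0.0036]
top tee_slot 0.92 [369.7, 188.7] [ 0.5846 -0.159 ]
top tee_slot 0.84 [366.1, 301.0] [ 0.3479 -0.1487]
top round_stud 0.92 [372.5, 187.2] [ 0.5879 -0.1651]
top round_stud 0.62 [368.3, 300.6] [ 0.3487 -0.1533]
top spring_pad 0.65 [370.4, 303.4] [ 0.3428 -0.1579]
top basket 0.93 [364.7, 302.1] [ 0.3446 -0.1472]
top basket 0.76 [371.6, 187.1] [ 0.5903 -0.1649]
top oil_bottle_a 0.69 [339.2, 106.0] [ 0.784  -0.0972]
top oil_bottle_a 0.59 [292.1, 104.8] [0.7862 0.011 ]
top parts_pot_a 0.69 [386.8, 223.5] [ 0.5138 -0.2021]
top parts_pot_a 0.5 [299.4, 166.8] [ 0.6412 -0.0068]
top loupe_a 0.81 [298.1, 132.8] [ 0.7202 -0.0033]
top loupe_a 0.76 [264.6, 105.4] [0.7845 0.0741]
top movement_holder 0.75 [300.9, 276.8] [ 0.3959 -0.0119]
top movement_holder 0.37 [338.7, 105.6] [ 0.7849 -0.0961]
scene eye_lip 0.91 [472.6, 214.2] [0.396  0.2849]
scene eye_lip 0.62 [388.6, 
[... 434 characters left out ...]
cene spring_pad 0.56 [263.7, 188.1] [ 0.5997 -0.1523]
scene basket 0.97 [263.9, 193.7] [ 0.6068 -0.1483]
scene basket 0.64 [316.7, 127.5] [ 0.3623 -0.1435]
scene driver 0.75 [296.0, 267.5] [ 0.7141 -0.0062]
scene driver 0.74 [266.3, 195.0] [ 0.5777 -0.1639]
scene oil_bottle_a 0.9 [245.1, 264.5] [ 0.7648 -0.0992]
scene oil_bottle_a 0.65 [286.2, 289.4] [0.7738 0.0052]
scene parts_pot_a 0.79 [311.5, 239.4] [ 0.6444 -0.0064]
scene parts_pot_a 0.55 [266.0, 164.5] [ 0.5059 -0.2078]
scene loupe_a 0.76 [314.6, 312.1] [0.7899 0.0788]
scene loupe_a 0.67 [294.6, 269.0] [ 0.7252 -0.0028]
scene movement_holder 0.84 [363.9, 160.7] [ 0.3797 -0.0015]
scene movement_holder 0.49 [390.6, 248.0] [0.5831 0.154 ]
```

View pics/pl.png

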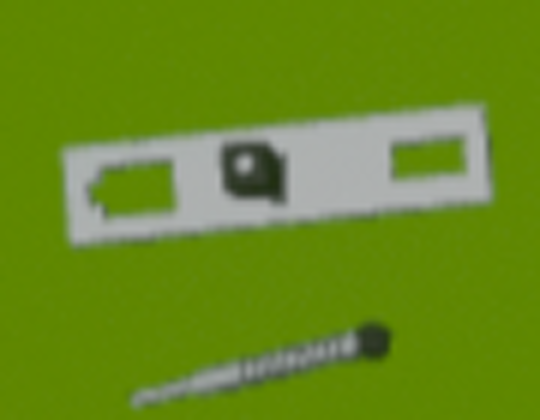

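View pics/bk.png

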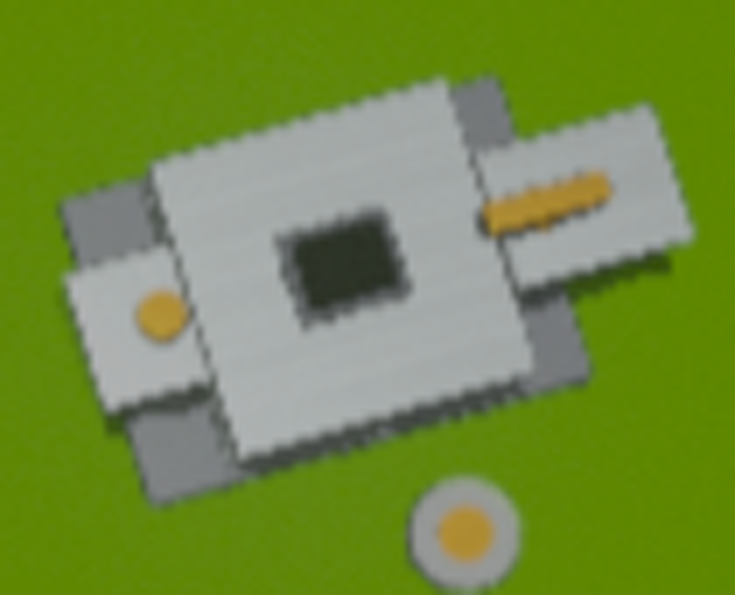

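View pics/pl2.png

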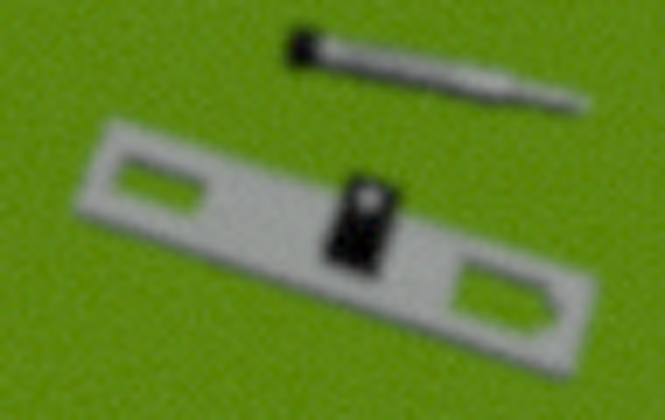

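View pics/bk2.png

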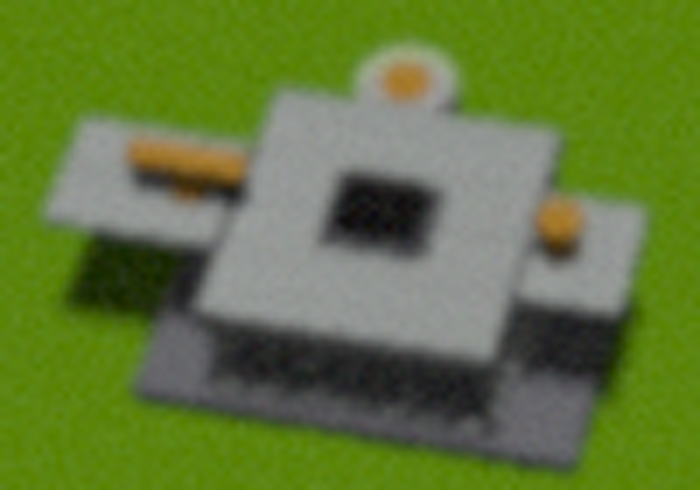

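Run:
```python
from h import *
p=arm.get_image("top");q=arm.get_image("scene")
print(R.from_rotvec(arm.observe()["ee_rot"]).as_matrix().round(3))
C=[onz(p,(185+c/6,165+r/6),.004)[:2] for c,r in((62,150),(485,105),(493,203),(72,245))]
print("top plate",np.round(C,4).tolist())
def rep(C):
    C=np.array(C);e=(C[1]+C[2])/2;k=(C[0]+C[3])/2;d=k-e;u=d/np.linalg.norm(d); print(np.linalg.norm(d),np.degrees(np.arctan2(u[1],u[0])),"origin",e+u*.087)
rep(C)
# scene: eye end upper-left -> crop 7, offset(340,215)
S=[onz(q,(340+c/7,215+r/7),.004)[:2] for c,r in((595,285),(75,210),(112,120),(570,375))]
# order k,e,e,k
rep(S)
L=[onz(p,(320+c/7,150+r/7),.053)[:2] for c,r in((153,163),(445,80),(533,375),(240,460))]
print("lid",np.round(L,4).tolist(),np.mean(L,0))
for n,c in(("tee0",(490,220)),("tee1",(607,188)),("round",(163,315))): print(n,onz(p,(320+c[0]/7,150+c[1]/7),.069))
print("pad",onz(p,(320+343/7,150+267/7),.063))
for n,c in(("tee0",(245,170)),("tee1",(133,152)),("round",(560,220))): print("s",n,onz(q,(210+c[0]/7,155+c[1]/7),.0685))
L=[onz(q,(210+c/7,155+r/7),.053)[:2] for c,r in((280,92),(560,130),(492,358),(205,310))]
print("lid",np.round(L,4).tolist(),np.mean(L,0)); print("pad",onz(q,(210+382/7,155+212/7),.063))
```

```text
[[-0.     0.366 -0.931]
 [-0.    -0.931 -0.366]
 [-1.     0.     0.   ]]
top plate [[0.5896, 0.2299], [0.6077, 0.0698], [0.5701, 0.0662], [0.5533, 0.2248]]
0.1603368365003854 96.24164505129225 origin [0.57942604 0.15445978]
0.1589185624653769 96.06615920972631 origin [0.58005408 0.15608779]
lid [[0.6205, -0.1003], [0.6474, -0.1919], [0.5544, -0.2176], [0.5275, -0.1267]] [ 0.58744154 -0.15913071]
tee0 [ 0.60017181 -0.2024176   0.069     ]
tee1 [ 0.61031313 -0.23852883  0.069     ]
round [ 0.57025878 -0.1020086   0.069     ]
pad [ 0.58632751 -0.15793122  0.063     ]
s tee0 [ 0.60157767 -0.20011122  0.0685    ]
s tee1 [ 0.61241328 -0.23608685  0.0685    ]
s round [ 0.57130471 -0.10046875  0.0685    ]
lid [[0.5573, -0.2171], [0.5272, -0.1264], [0.6193, -0.0981], [0.6462, -0.188]] [ 0.58753151 -0.1574138 ]
pad [ 0.59186001 -0.15483135  0.063     ]
```

Call:
{"method": "servo_tool", "body": {"plan": [[[35.1,73.7,0],[0,0,-15.3]],[[35.1,73.7,0],[0,0,-15.3]],[[35.1,73.7,0],[0,0,-15.3]],[[35.1,73.7,0],[0,0,-15.3]],[[35.1,73.7,0],[0,0,-15.3]],[[35.1,73.7,0],[0,0,-15.3]],[[35.1,73.7,0],[0,0,-15.3]],[[35.1,73.7,0],[0,0,-15.3]],[[35.1,73.7,0],[0,0,-15.3]],[[35.1,73.7,0],[0,0,-15.3]],[[35.1,73.7,0],[0,0,-15.3]],[[35.1,73.7,0],[0,0,-15.3]]]}}

```text
clock: 3.05
position: [0.4874, -0.0381, 0.2271]
ee_rot: [2.167, 0.116, -2.165]
force: [1.6, 0.0, 0.3]
width: 1.0
```

```bash
cat >> h.py <<'E'
def st():
    o=arm.observe();M=R.from_rotvec(o["ee_rot"]).as_matrix()
    y=M[:,1];print("t",round(o["clock"],2),"pos",o["position"].round(4),"x",M[:,0].round(3),"yaw(y)",np.degrees(np.arctan2(y[1],y[0])).round(2),"ypitch",np.degrees(np.arcsin(y[2])).round(2),"F",o["force"].round(2),"T",o["ft_torque"].round(3),"w",round(o["width"],4));return o,M
E
python3 -c "
from h import *;st();print(arm.observe()['joints'].round(2))"
```

```text
t 3.05 pos [ 0.4874 -0.0381  0.2271] x [ 0.001 -0.    -1.   ] yaw(y) -83.85 ypitch 0.02 F [1.61 0.04 0.33] T [-0.017 -0.039 -0.009] w 1.0003
[ 0.19  0.23 -0.26  1.88  0.07  1.04 -1.57]
```

Call:
{"method": "servo_tool", "body": {"plan": [[[9.3,19.3,-8.7],[0,0,0]],[[9.3,19.3,-8.7],[0,0,0]],[[9.3,19.3,-8.7],[0,0,0]],[[9.3,19.3,-8.7],[0,0,0]],[[9.3,19.3,-8.7],[0,0,0]],[[9.3,19.3,-8.7],[0,0,0]],[[9.3,19.3,-8.7],[0,0,0]]], "grip": 0.45}}

```text
clock: 3.75
position: [0.5801, 0.1553, 0.1395]
ee_rot: [2.165, 0.117, -2.166]
force: [-0.3, -1.7, 0.3]
width: 0.468
```

Run:
```python
from h import *
st();p=arm.get_image("wrist");save(p,"w1.png")
u=np.array([np.cos(np.radians(96.2)),np.sin(np.radians(96.2))]);o=np.array([.5797,.155])
for n,x,z in(("lipend",-.087,.004),("keyend",.0725,.004),("grip",0,.034)): print(n,proj(p,[*(o+u*x),z]).round(1))
```

```text
t 3.75 pos [0.5801 0.1553 0.1395] x [-0.    -0.001 -1.   ] yaw(y) -83.77 ypitch 0.04 F [-0.29 -1.74  0.28] T [-0.056  0.009  0.04 ] w 0.4677
lipend [400.5 189.6]
keyend [252.5 189.6]
grip [319.8 198. ]
```

View pics/w1.png

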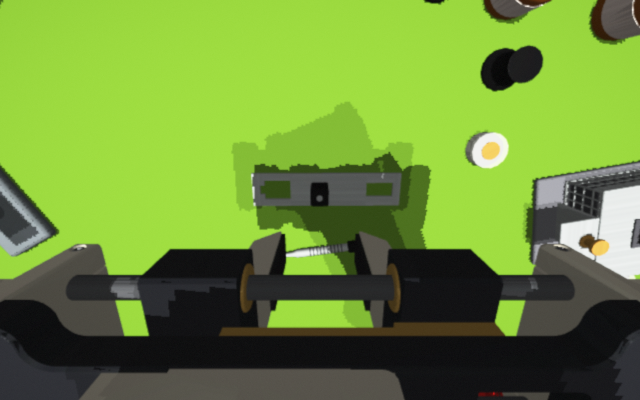

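Call:
{"method": "servo_tool", "body": {"plan": [[[0,0,-5],[0,0,0]],[[0,0,-9],[0,0,0]],[[0,0,-11],[0,0,0]],[[0,0,-12.2],[0,0,0]],[[0,0,-13.0],[0,0,0]],[[0,0,-13.25],[0,0,0]],[[0,0,-13.25],[0,0,0]]]}}

```text
clock: 4.5
position: [0.581, 0.154, 0.0084]
ee_rot: [2.168, 0.115, -2.164]
force: [-0.1, 0.3, 1.3]
width: 0.45
```

Run:
```python
from h import *
st();p=arm.get_image("wrist");save(p,"w2.png",(160,130,480,300),2.4)
```

```text
t 4.5 pos [0.581  0.154  0.0084] x [ 0.002 -0.001 -1.   ] yaw(y) -83.9 ypitch 0.05 F [-0.15  0.28  1.3 ] T [ 0.044  0.072 -0.018] w 0.4503
```

View pics/w2.png

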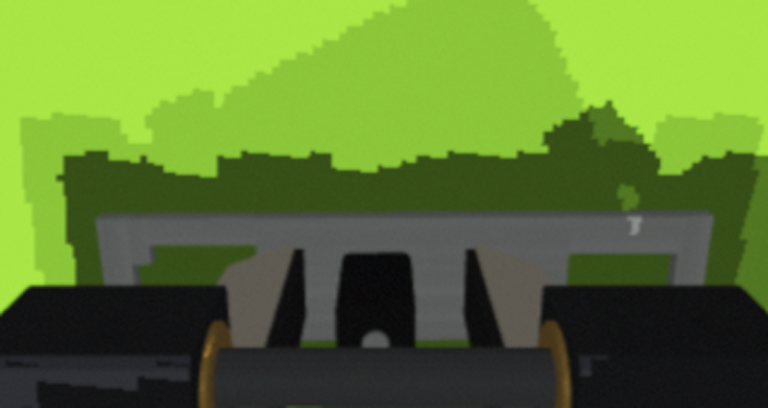

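Call:
{"method": "servo_tool", "body": {"plan": [[[0,0,0],[0,0,0]],[[0,0,0],[0,0,0]],[[0,0,0],[0,0,0]],[[0,0,0],[0,0,0]],[[0,0,0],[0,0,0]],[[0,0,0],[0,0,0]]], "grip": 0, "squeeze": 40}}

```text
clock: 5.15
position: [0.5813, 0.1546, 0.0091]
ee_rot: [2.169, 0.116, -2.163]
force: [-0.8, 1.1, 5.8]
width: 0.193
```

Run:
```python
from h import *
st();p=arm.get_image("wrist");save(p,"w3.png",(160,130,480,300),2.4)
```

```text
t 5.15 pos [0.5813 0.1546 0.0091] x [ 0.003 -0.    -1.   ] yaw(y) -83.87 ypitch 0.02 F [-0.76  1.09  5.77] T [0.206 0.216 0.02 ] w 0.1932
```

View pics/w3.png

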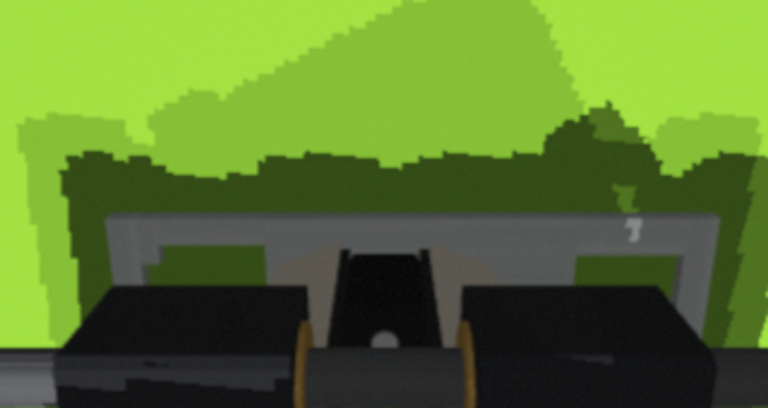

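Call:
{"method": "servo_tool", "body": {"plan": [[[0,0,1],[0,0,0]],[[0,0,3],[0,0,0]],[[0,0,7],[0,0,0]],[[0,0,11],[0,0,0]],[[0,0,13],[0,0,0]],[[0,-5,13],[0,0,3]],[[0,-9,13],[0,0,10.4]],[[0.2,-14,13],[0,0,10.4]],[[0.2,-19,13],[0,0,10.4]],[[0.3,-24,13],[0,0,10.4]],[[0.3,-28,13],[0,0,10.4]],[[0.3,-30,13],[0,0,10.4]]]}}

```text
clock: 6.4
position: [0.5831, -0.1512, 0.1392]
ee_rot: [2.07, 0.292, -2.067]
force: [-0.1, 0.4, -2.4]
width: 0.192
```

Call:
{"method": "servo_tool", "body": {"plan": [[[0,0,0],[0,0,0]],[[0,0,0],[0,0,0]]]}}

```text
clock: 6.6
position: [0.5825, -0.1516, 0.1392]
ee_rot: [2.071, 0.291, -2.069]
force: [0.6, 0.7, -2.5]
width: 0.193
```

Run:
```python
from h import *
st();p=arm.get_image("wrist");save(p,"w4.png");q=arm.get_image("scene");save(q,"s4.png",(180,80,400,250),3.5);q=arm.get_image("top");save(q,"t4.png",(300,120,460,240),5)
```

```text
t 6.6 pos [ 0.5825 -0.1516  0.1392] x [ 0.001 -0.002 -1.   ] yaw(y) -73.89 ypitch 0.12 F [ 0.59  0.73 -2.49] T [ 0.071  0.003 -0.044] w 0.1934
```

View pics/w4.png

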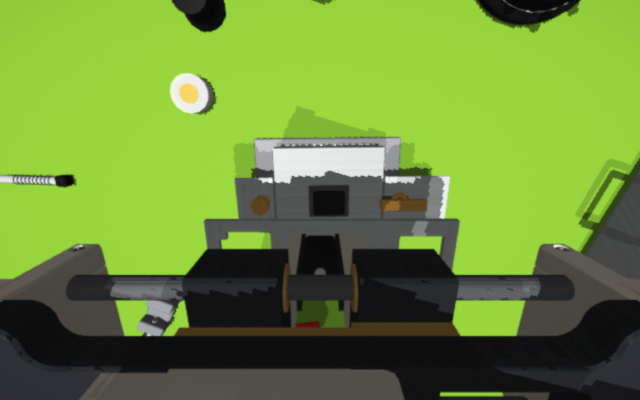

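View pics/s4.png

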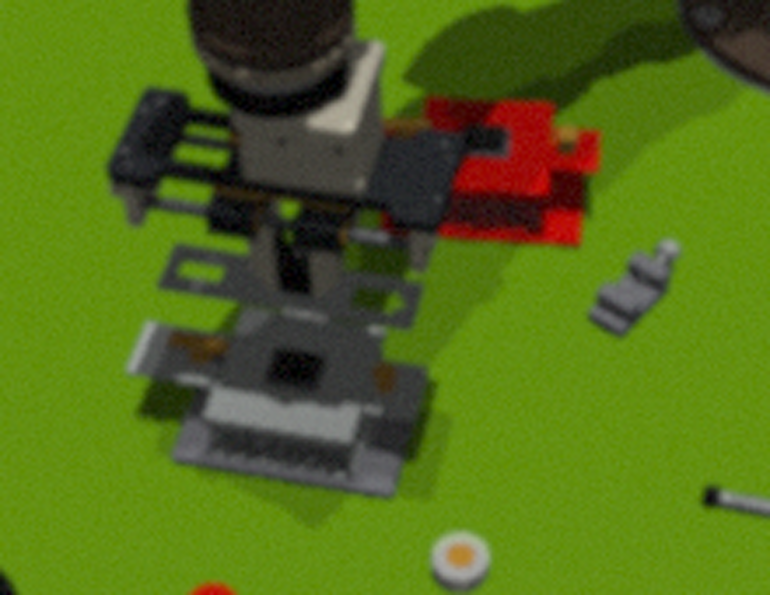

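View pics/t4.png

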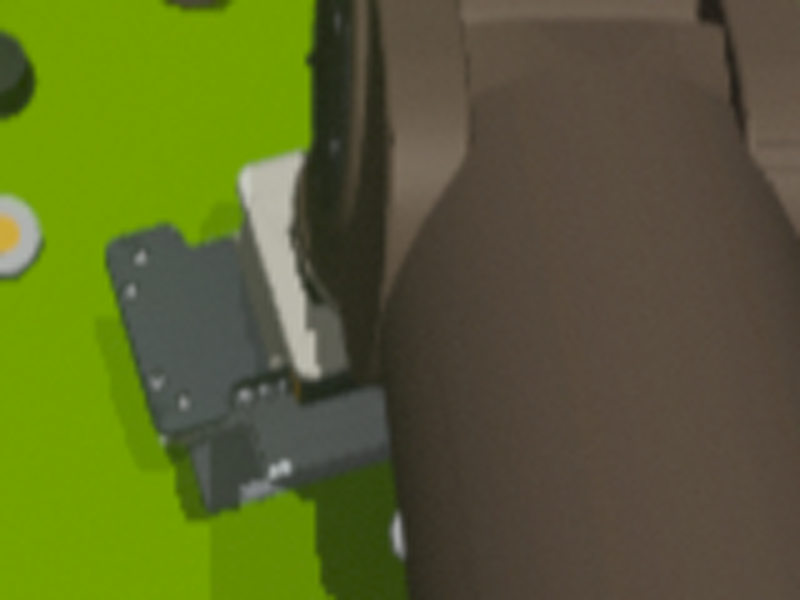

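```bash
cat >> h.py <<'E'
B0=np.array([.5875,-.158,0]);BA=np.radians(106.5)
def b2w(b,B=None):
    return B0+R.from_euler('z',BA).apply(b)
def plate_in_tool(M): # plate axes from tool: x=-toolY, z=-toolX
    return np.column_stack([-M[:,1],np.cross(-M[:,0],-M[:,1]),-M[:,0]])
E
python3 - <<'E'
from h import *
o,M=st();p=arm.get_image("wrist")
P=plate_in_tool(M);print(P.round(3));T=o["position"]
f=p["frame"].copy()
f=f[120:300,180:480]; s=2.6
f=cv2.resize(f,None,fx=s,fy=s,interpolation=cv2.INTER_CUBIC)
def dot(X,c):
    u=(proj(p,X)-[180,120])*s; cv2.circle(f,tuple(int(round(v)) for v in u),3,c,-1); return proj(p,X).round(1)
h=.009
for n,x,y,z in(("lipL",-87,18,4),("lipR",-87,-18,4),("kL",72.5,18,4),("kR",72.5,-18,4),("e1",-79,-7.5,4),("e2",-50.5,-7.5,4),("kw",31.5,-10.5,4),("kw2",59.5,-10.5,4),("g",0,0,34)):
    print(n,dot(T+P@(np.array([x,y,z])/1000-[0,0,h]),(0,0,255)))
for b in((-.044,0,.069),(-.084,0,.069),(.06,0,.068),(-.108,-.022,.053),(-.108,.022,.053),(-.05,-.022,.053),(.084,.022,.053),(.084,-.022,.053),(.014,.011,.063),(-.014,.011,.063),(.014,-.011,.063),(-.014,-.011,.063)): print(b,dot(b2w(np.array(b)),(255,0,0)))
cv2.imwrite("pics/w5.png",f)
E
```

```text
t 6.75 pos [ 0.5832 -0.1489  0.1393] x [ 0.002 -0.001 -1.   ] yaw(y) -73.64 ypitch 0.08 F [-0.16  0.07 -1.58] T [ 0.054 -0.028  0.07 ] w 0.1907
[[-0.282 -0.96  -0.002]
 [ 0.96  -0.282  0.001]
 [-0.001 -0.001  1.   ]]
lipL [452.  269.6]
lipR [460.2 218.5]
kL [208.6 269.6]
kR [201.7 218.5]
e1 [445. 234.]
e2 [399.6 234. ]
kw [268.8 229.6]
kw2 [224.  229.7]
g [319.1 270.6]
(-0.044, 0, 0.069) [382.4 208.1]
(-0.084, 0, 0.069) [429.1 208. ]
(0.06, 0, 0.068) [261.  208.1]
(-0.108, -0.022, 0.053) [452.3 178.4]
(-0.108, 0.022, 0.053) [445.8 224.4]
(-0.05, -0.022, 0.053) [386.9 178.6]
(0.084, 0.022, 0.053) [240. 225.]
(0.084, -0.022, 0.053) [235.6 179.1]
(0.014, 0.011, 0.063) [314.8 217.7]
(-0.014, 0.011, 0.063) [346.3 217.6]
(0.014, -0.011, 0.063) [314.6 194. ]
(-0.014, -0.011, 0.063) [347.  193.9]
```

View pics/w5.png

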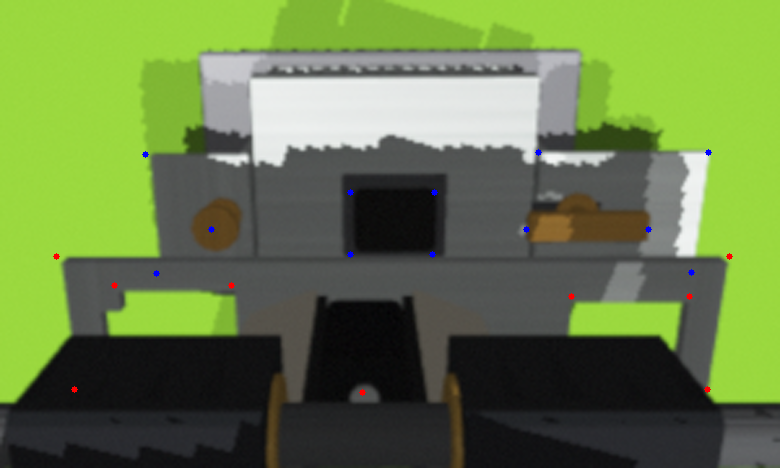

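```bash
cat >> h.py <<'E'
H=.0095; DX=0.0005; DY=0.0
def target(lx,lz,th,ly=0.,yaw=0.):
    t=np.radians(th);ex=np.array([np.cos(t),0,np.sin(t)]);ez=np.array([-np.sin(t),0,np.cos(t)])
    L=np.array([lx-DX,ly+DY,lz]);tcp=b2w(L+.079*ex+(H-.002)*ez)
    Pb=np.column_stack([ex,np.cross(ez,ex),ez]);P=R.from_euler('z',BA+np.radians(yaw)).as_matrix()@Pb
    M=np.column_stack([-P[:,2],-P[:,0],np.cross(-P[:,2],-P[:,0])]);return tcp,M
def where(o,M):
    P=plate_in_tool(M);O=o["position"]-P[:,2]*H;L=O-.079*P[:,0]+.002*P[:,2]
    f=lambda X:(R.from_euler('z',-BA).apply(X-B0)+[DX,-DY,0])*1000
    Rb=R.from_euler('z',-BA).as_matrix()
    F=Rb@o["force"];Pb=Rb@P
    print("  plate O",f(O).round(2),"L",f(L).round(2),"tilt",np.degrees(np.arcsin(Pb[2,0])).round(2),"roll",np.degrees(np.arcsin(Pb[2,1])).round(2),"yaw",np.degrees(np.arctan2(Pb[1,0],Pb[0,0])).round(2),"Fb",F.round(2),"Tb",(Rb@o["ft_torque"]).round(2))
def go(*a,**k):
    o,M=st();where(o,M);tcp,MT=target(*a,**k)
    print("  ->",((tcp-o["position"])*100).round(2),np.degrees(R.from_matrix(MT@M.T).as_rotvec()).round(2))
E
python3 -c "
from h import *;go(-.090,.092,30)"
```

```text
t 6.8 pos [ 0.5833 -0.1489  0.1393] x [ 0.002 -0.001 -1.   ] yaw(y) -73.63 ypitch 0.09 F [-0.1  -0.22 -2.03] T [-0.007  0.035  0.002] w 0.1895
  plate O [ 10.37   1.44 129.78] L [-68.63   1.62 131.9 ] tilt -0.09 roll -0.08 yaw -0.13 Fb [-0.19  0.16 -2.03] Tb [ 0.04 -0.    0.  ]
  -> [ 1.15 -3.38 -0.13] [28.83  8.59  0.15]
```

Call:
{"method": "servo_tool", "body": {"plan": [[[0.4,-1.1,0.5],[7,2.1,0]],[[0.8,-2.2,0.6],[14,4.2,0.1]],[[1.1,-3.0,0.4],[21,6.3,0.1]],[[1.15,-3.38,0],[28.8,8.6,0.15]],[[1.15,-3.38,-0.13],[28.8,8.6,0.15]],[[1.15,-3.38,-0.13],[28.8,8.6,0.15]],[[1.15,-3.38,-0.13],[28.8,8.6,0.15]]]}}

```text
clock: 7.5
position: [0.5953, -0.1806, 0.1388]
ee_rot: [-1.941, -0.836, 2.098]
force: [0.9, 0.1, -1.2]
width: 0.195
```

```bash
cat >> h.py <<'E'
def view(name,s=2.6,c=(180,120,480,300),Tx=-.0642):
    o=arm.observe();M=R.from_rotvec(o["ee_rot"]).as_matrix();p=arm.get_image("wrist");P=plate_in_tool(M);T=o["position"]
    f=cv2.resize(p["frame"][c[1]:c[3],c[0]:c[2]],None,fx=s,fy=s,interpolation=cv2.INTER_CUBIC)
    def dot(X,col):
        u=(proj(p,X)-[c[0],c[1]])*s; cv2.circle(f,tuple(int(round(v)) for v in u),2,col,-1)
    for x,y,z in((-87,18,4),(-87,-18,4),(72.5,-18,4),(-79,-7.5,4),(-50.5,-7.5,4),(31.5,-10.5,4),(59.5,-10.5,4),(-79,7.5,4),(-50.5,7.5,4)): dot(T+P@(np.array([x,y,z])/1000-[0,0,H]),(0,0,255))
    for b in((Tx+.02,-.005,.069),(Tx-.02,-.005,.069),(Tx+.02,.005,.069),(Tx-.02,.005,.069),(.06,0,.068),(-.108,-.022,.053),(-.108,.022,.053)): dot(b2w(np.array(b)-[DX,0,0]),(255,0,0))
    cv2.imwrite("pics/"+name,f)
E
python3 - <<'E'
from h import *
go(-.090,.072,30);view("w6.png",1.25,(0,0,640,400));q=arm.get_image("scene");save(q,"s6.png",(180,80,400,250),3.5)
E
```

```text
t 7.5 pos [ 0.5953 -0.1806  0.1388] x [-0.142  0.478 -0.867] yaw(y) -73.3 ypitch -29.94 F [ 0.93  0.06 -1.16] T [-0.692 -0.238  0.021] w 0.195
  plate O [-18.64  -1.11 130.53] L [-88.09  -1.34  92.84] tilt 29.94 roll -0.05 yaw 0.2 Fb [-0.2  -0.9  -1.16] Tb [-0.03  0.73  0.02]
  -> [-0.05 -0.22 -2.08] [ 0.04  0.06 -0.17]
```

View pics/w6.png

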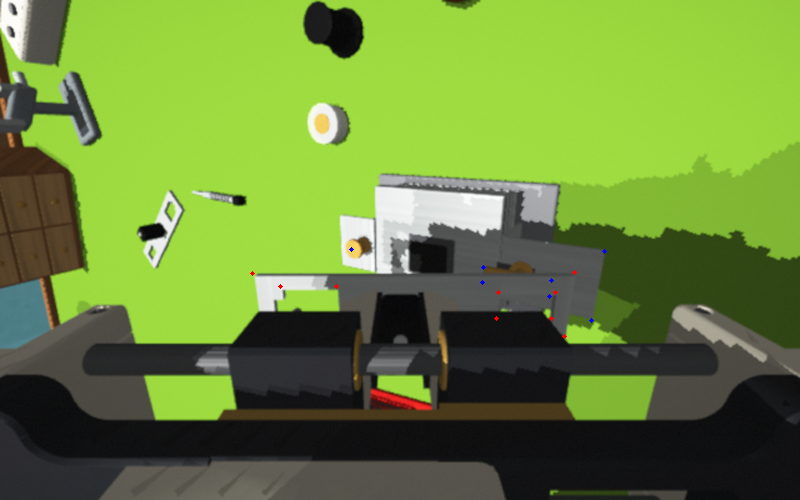

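View pics/s6.png

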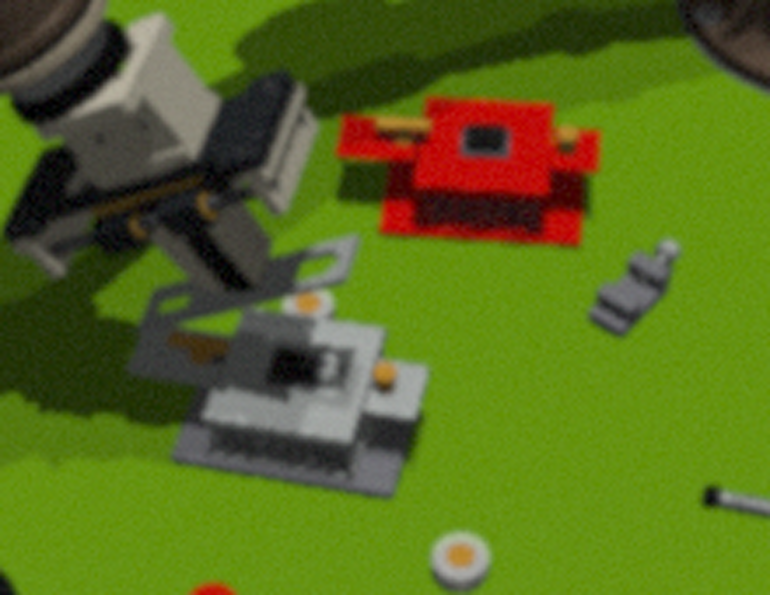

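Call:
{"method": "servo_tool", "body": {"plan": [[[-0.05,-0.22,-0.7],[0,0,0]],[[-0.05,-0.22,-1.4],[0,0,-0.1]],[[-0.05,-0.22,-1.9],[0,0,-0.17]],[[-0.05,-0.22,-2.0],[0,0,-0.17]],[[-0.05,-0.22,-2.08],[0,0,-0.17]]]}}

```text
clock: 8.1
position: [0.5948, -0.1828, 0.1184]
ee_rot: [-1.942, -0.833, 2.097]
force: [-0.9, -0.3, -1.9]
width: 0.193
```

Run:
```python
from h import *
go(-.090,.066,30);view("w7.png",3.2,(300,180,520,300));
q=arm.get_image("scene");o,M=st();where(o,M);
f=cv2.resize(q["frame"][140:220,205:305],None,fx=7,fy=7,interpolation=cv2.INTER_CUBIC)
P=plate_in_tool(M);T=o["position"]
for x,y,z in((-87,18,4),(-87,-18,4),(72.5,-18,4),(72.5,18,4),(-79,-7.5,4),(-50.5,-7.5,4),(-79,7.5,4),(-50.5,7.5,4)):
    u=(proj(q,T+P@(np.array([x,y,z])/1000-[0,0,H]))-[205,140])*7;cv2.circle(f,tuple(int(v) for v in u),3,(0,0,255),-1)
for b in((-.0442,-.005,.069),(-.0842,-.005,.069),(-.0442,.005,.069),(-.0842,.005,.069),(.06,0,.068),(-.108,-.022,.053),(-.108,.022,.053)):
    u=(proj(q,b2w(np.array(b)-[DX,0,0]))-[205,140])*7;cv2.circle(f,tuple(int(v) for v in u),3,(255,0,0),-1)
cv2.imwrite("pics/s7.png",f)
```

```text
t 8.1 pos [ 0.5948 -0.1828  0.1184] x [-0.141  0.478 -0.867] yaw(y) -73.45 ypitch -29.9 F [-0.89 -0.3  -1.87] T [-0.683 -0.225 -0.039] w 0.1933
  plate O [-2.0620e+01  7.0000e-02  1.1019e+02] L [-9.010e+01  1.000e-02  7.255e+01] tilt 29.9 roll -0.06 yaw 0.05 Fb [-0.04  0.94 -1.87] Tb [-0.02  0.72 -0.04]
  -> [ 0.01  0.   -0.64] [ 0.08  0.08 -0.02]
t 8.2 pos [ 0.5949 -0.1829  0.1187] x [-0.14   0.478 -0.867] yaw(y) -73.44 ypitch -29.89 F [ 0.23  0.38 -2.25] T [-0.68  -0.172 -0.031] w 0.1906
  plate O [-2.0720e+01 -7.0000e-02  1.1046e+02] L [-90.21  -0.14  72.83] tilt 29.89 roll -0.08 yaw 0.06 Fb [ 0.3  -0.33 -2.25] Tb [ 0.03  0.7  -0.03]
```

View pics/w7.png

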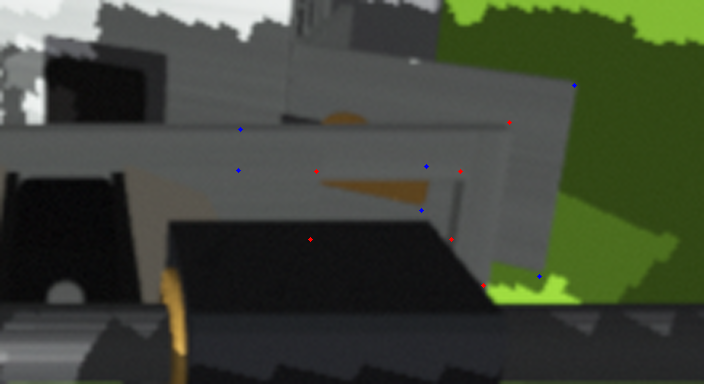

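View pics/s7.png

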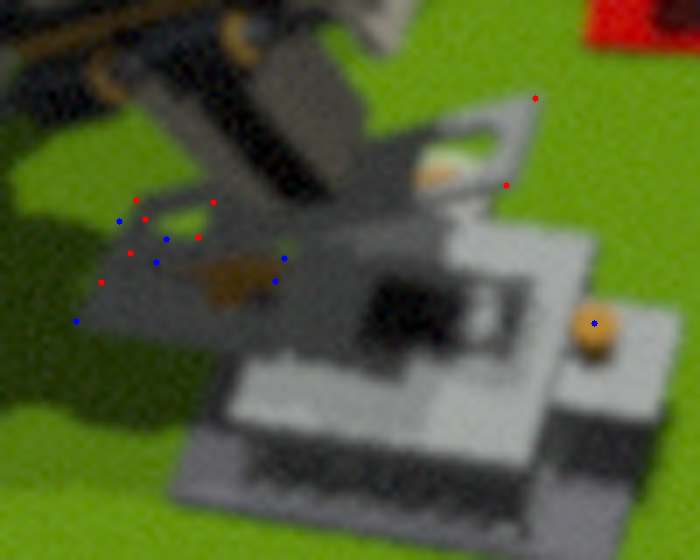

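```bash
sed -i 's/DY=0.0$/DY=-0.0019/' h.py; python3 -c "
from h import *
go(-.090,.067,30)"
```

```text
t 8.2 pos [ 0.5949 -0.1829  0.1187] x [-0.14   0.478 -0.867] yaw(y) -73.44 ypitch -29.89 F [ 0.23  0.38 -2.25] T [-0.68  -0.172 -0.031] w 0.1906
  plate O [-20.72   1.83 110.46] L [-90.21   1.76  72.83] tilt 29.89 roll -0.08 yaw 0.06 Fb [ 0.3  -0.33 -2.25] Tb [ 0.03  0.7  -0.03]
  -> [ 0.17  0.06 -0.57] [ 0.09  0.11 -0.02]
```

Call:
{"method": "servo_tool", "body": {"plan": [[[0.17,0.05,-0.2],[0,0,0]],[[0.17,0.05,-0.4],[0,0,0]],[[0.17,0.05,-0.55],[0.1,0.1,0]],[[0.17,0.05,-0.57],[0.1,0.1,0]]]}}

```text
clock: 8.6
position: [0.5965, -0.1824, 0.1126]
ee_rot: [-1.939, -0.834, 2.097]
force: [-0.2, -0.6, -2.1]
width: 0.194
```

Run:
```python
from h import *
go(-.090,.0605,30);view("w8.png",3.2,(300,180,520,300));
```

```text
t 8.6 pos [ 0.5965 -0.1824  0.1126] x [-0.143  0.48  -0.866] yaw(y) -73.49 ypitch -30.03 F [-0.23 -0.58 -2.08] T [-0.702 -0.185  0.087] w 0.1942
  plate O [-20.69   0.23 104.4 ] L [-90.08   0.22  66.59] tilt 30.03 roll 0.02 yaw 0.01 Fb [-0.49  0.39 -2.08] Tb [0.02 0.73 0.09]
  -> [ 0.02  0.02 -0.61] [-0.02 -0.02 -0.02]
```

View pics/w8.png

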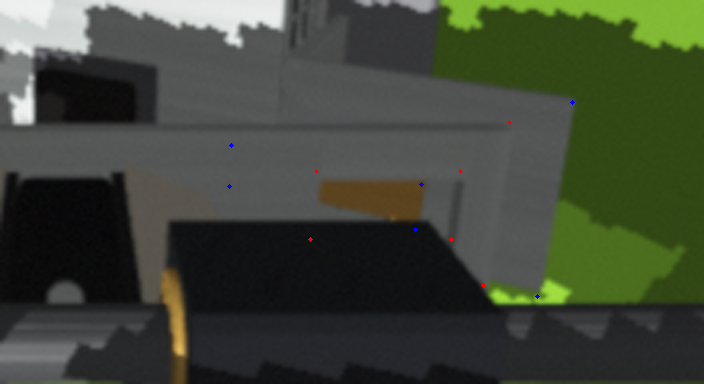

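```bash
sed -i 's/DY=-0.0019$/DY=-0.0031/' h.py; python3 -c "
from h import *
go(-.090,.0635,30)"
```

```text
t 8.65 pos [ 0.5965 -0.1824  0.1127] x [-0.142  0.48  -0.866] yaw(y) -73.49 ypitch -30.02 F [ 0.44 -0.57 -1.02] T [-0.745 -0.22   0.024] w 0.19
  plate O [-20.71   1.38 104.5 ] L [-90.11   1.37  66.7 ] tilt 30.02 roll 0.01 yaw 0.01 Fb [-0.67 -0.26 -1.02] Tb [0.   0.78 0.02]
  -> [ 0.13  0.05 -0.32] [-0.02 -0.01 -0.02]
```

Call:
{"method": "servo_tool", "body": {"plan": [[[0.13,0.05,0],[0,0,0]],[[0.13,0.05,-0.1],[0,0,0]],[[0.13,0.05,-0.2],[0,0,0]],[[0.13,0.05,-0.3],[0,0,0]],[[0.13,0.05,-0.3],[0,0,0]]]}}

```text
clock: 9.15
position: [0.5978, -0.1819, 0.1095]
ee_rot: [-1.939, -0.834, 2.097]
force: [-0.5, 0.4, -1.8]
width: 0.188
```

Run:
```python
from h import *
go(-.090,.0605,30);view("w9.png",3.2,(300,180,520,300));
```

```text
t 9.15 pos [ 0.5978 -0.1819  0.1095] x [-0.142  0.48  -0.866] yaw(y) -73.5 ypitch -30.03 F [-0.45  0.43 -1.8 ] T [-0.723 -0.186  0.041] w 0.1884
  plate O [-2.057e+01  6.000e-02  1.013e+02] L [-8.997e+01  5.000e-02  6.349e+01] tilt 30.03 roll 0.02 yaw 0.0 Fb [ 0.54  0.31 -1.8 ] Tb [0.03 0.75 0.04]
  -> [ 0.01  0.   -0.3 ] [-0.03 -0.02 -0.01]
```

View pics/w9.png

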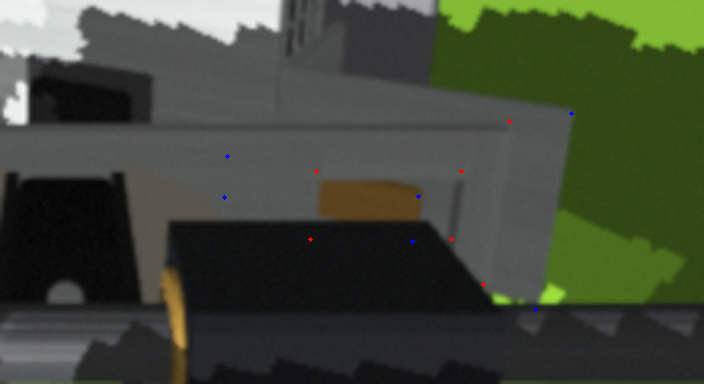

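```bash
sed -i 's/DY=-0.0031$/DY=-0.0041/' h.py; python3 -c "
from h import *
go(-.090,.0608,30)"
```

```text
t 9.2 pos [ 0.5978 -0.1819  0.1096] x [-0.142  0.48  -0.866] yaw(y) -73.49 ypitch -30.03 F [-0.12 -0.3  -1.78] T [-0.759 -0.278  0.045] w 0.1934
  plate O [-20.58   1.05 101.41] L [-89.97   1.05  63.61] tilt 30.03 roll 0.01 yaw 0.01 Fb [-0.26  0.2  -1.78] Tb [-0.05  0.81  0.05]
  -> [ 0.1   0.03 -0.28] [-0.02 -0.02 -0.01]
```

Call:
{"method": "servo_tool", "body": {"plan": [[[0.1,0.03,0],[0,0,0]],[[0.1,0.03,-0.1],[0,0,0]],[[0.1,0.03,-0.2],[0,0,0]],[[0.1,0.03,-0.28],[0,0,0]],[[0.1,0.03,-0.28],[0,0,0]]]}}

```text
clock: 9.7
position: [0.5986, -0.1816, 0.1066]
ee_rot: [-1.938, -0.834, 2.097]
force: [-0.9, 0.2, -2.2]
width: 0.193
```

Run:
```python
from h import *
go(-.080,.0608,30);view("w10.png",3.2,(300,180,520,300));
q=arm.get_image("scene");save(q,"s10.png",(195,130,315,220),6)
```

```text
t 9.7 pos [ 0.5986 -0.1816  0.1066] x [-0.143  0.48  -0.866] yaw(y) -73.51 ypitch -30.04 F [-0.95  0.22 -2.23] T [-0.723 -0.203 -0.022] w 0.1928
  plate O [-20.51   0.15  98.42] L [-89.9    0.15  60.6 ] tilt 30.04 roll 0.03 yaw -0.01 Fb [ 0.48  0.84 -2.23] Tb [ 0.01  0.75 -0.02]
  -> [-0.27  0.96  0.02] [-0.03 -0.04 -0.01]
```

View pics/w10.png

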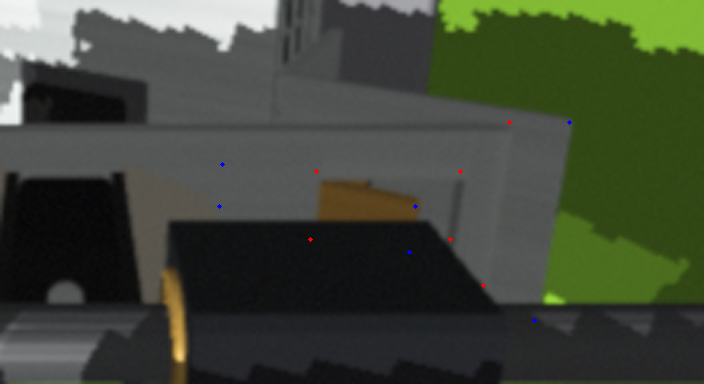

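View pics/s10.png

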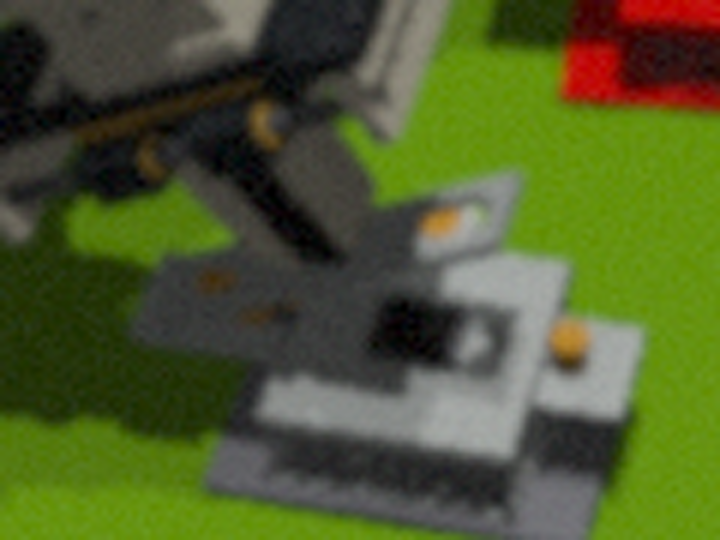

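Run:
```python
from h import *
p=arm.get_image("wrist");o,M=st();P=plate_in_tool(M);T=o["position"]
c=(370,220,460,255);f=cv2.resize(p["frame"][c[1]:c[3],c[0]:c[2]],None,fx=8,fy=8,interpolation=cv2.INTER_NEAREST)
f=cv2.convertScaleAbs(f,alpha=1.8)
def line(A,B,col):
    a,b=[tuple(int((v-w+.5)*8) for v,w in zip(proj(p,X),c)) for X in(A,B)];cv2.line(f,a,b,col,1)
Pl=lambda x,y,z:T+P@(np.array([x,y,z])/1000-[0,0,H])
py=1.7
line(Pl(-79,-7.5+py,4),Pl(-50.5,-7.5+py,4),(0,0,255));line(Pl(-79,-7.5+py,4),Pl(-79,7.5+py,4),(0,0,255));line(Pl(-87,-18+py,4),Pl(0,-18+py,4),(0,0,255))
for z in(.064,.069): line(b2w(np.array([-.0442,-.005,z])),b2w(np.array([-.0842,-.005,z])),(255,0,0));line(b2w(np.array([-.0842,.005,z])),b2w(np.array([-.0842,-.005,z])),(255,0,0))
cv2.imwrite("pics/w11.png",f)
```

```text
t 9.85 pos [ 0.5988 -0.1816  0.1068] x [-0.142  0.48  -0.866] yaw(y) -73.5 ypitch -30.03 F [ 0.44 -0.39 -1.77] T [-0.748 -0.202 -0.035] w 0.1939
```

View pics/w11.png

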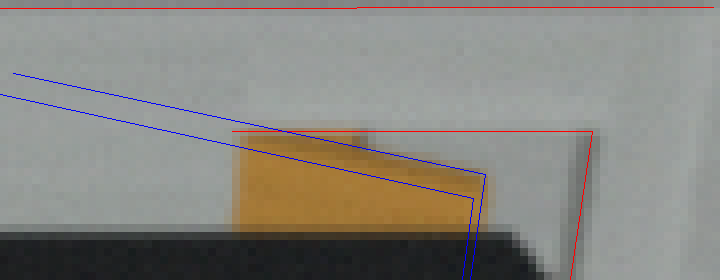

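```bash
sed -i 's/DX=0.0005; DY=-0.0041$/DX=0.0; DY=-0.0019/' h.py; python3 -c "
from h import *
go(-.088,.0607,30)
go(-.075,.0607,30)"
```

```text
t 9.85 pos [ 0.5988 -0.1816  0.1068] x [-0.142  0.48  -0.866] yaw(y) -73.5 ypitch -30.03 F [ 0.44 -0.39 -1.77] T [-0.748 -0.202 -0.035] w 0.1939
  plate O [-21.08  -2.2   98.61] L [-90.48  -2.2   60.8 ] tilt 30.03 roll 0.01 yaw 0.0 Fb [-0.5  -0.31 -1.77] Tb [ 0.02  0.77 -0.03]
  -> [-0.28  0.18 -0.01] [-0.03 -0.02 -0.01]
t 9.85 pos [ 0.5988 -0.1816  0.1068] x [-0.142  0.48  -0.866] yaw(y) -73.5 ypitch -30.03 F [ 0.44 -0.39 -1.77] T [-0.748 -0.202 -0.035] w 0.1939
  plate O [-21.08  -2.2   98.61] L [-90.48  -2.2   60.8 ] tilt 30.03 roll 0.01 yaw 0.0 Fb [-0.5  -0.31 -1.77] Tb [ 0.02  0.77 -0.03]
  -> [-0.65  1.42 -0.01] [-0.03 -0.02 -0.01]
```

First shift across, then slide in under the head.

Call:
{"method": "servo_tool", "body": {"plan": [[[-0.1,0.02,0],[0,0,0]],[[-0.2,0,0],[0,0,0]],[[-0.23,0.05,0],[0,0,0]],[[-0.28,0.18,0],[0,0,0]],[[-0.38,0.5,0],[0,0,0]],[[-0.45,0.75,0],[0,0,0]],[[-0.45,0.75,0],[0,0,0]]]}}

```text
clock: 10.55
position: [0.5942, -0.1733, 0.107]
ee_rot: [-1.939, -0.835, 2.097]
force: [-0.2, -0.3, -0.9]
width: 0.196
```

Run:
```python
from h import *
go(-.073,.0605,30);view("w12.png",3.2,(300,180,520,300));
```

```text
t 10.55 pos [ 0.5942 -0.1733  0.107 ] x [-0.143  0.48  -0.866] yaw(y) -73.45 ypitch -30.06 F [-0.21 -0.3  -0.93] T [-0.697 -0.235 -0.036] w 0.1958
  plate O [-11.84  -0.16  98.8 ] L [-81.22  -0.23  60.97] tilt 30.06 roll 0.0 yaw 0.05 Fb [-0.22  0.29 -0.93] Tb [-0.03  0.74 -0.04]
  -> [-0.25  0.79 -0.05] [-0.05 -0.02 -0.06]
```

View pics/w12.png

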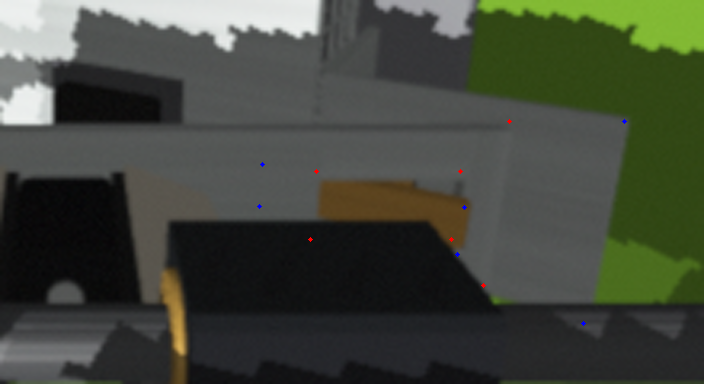

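Call:
{"method": "servo_tool", "body": {"plan": [[[-0.06,0.2,-0.03],[0,0,0]],[[-0.12,0.4,-0.05],[0,0,0]],[[-0.19,0.6,-0.05],[0,0,0]],[[-0.25,0.79,-0.05],[0,0,0]],[[-0.25,0.79,-0.05],[0,0,0]],[[-0.25,0.79,-0.05],[0,0,0]]]}}

```text
clock: 11.2
position: [0.5917, -0.1658, 0.1065]
ee_rot: [-1.939, -0.835, 2.097]
force: [0.1, -0.7, -1.3]
width: 0.19
```

Run:
```python
from h import *
go(-.070,.0605,30)
```

```text
t 11.2 pos [ 0.5917 -0.1658  0.1065] x [-0.143  0.48  -0.866] yaw(y) -73.46 ypitch -30.03 F [ 0.08 -0.67 -1.33] T [-0.699 -0.224 -0.04 ] w 0.1899
  plate O [-3.950e+00  9.000e-02  9.824e+01] L [-7.334e+01  4.000e-02  6.043e+01] tilt 30.03 roll 0.01 yaw 0.04 Fb [-0.67  0.11 -1.33] Tb [-0.02  0.73 -0.04]
  -> [-0.09  0.33  0.  ] [-0.03 -0.02 -0.04]
```

Call:
{"method": "servo_tool", "body": {"plan": [[[-0.03,0.1,0],[0,0,0]],[[-0.06,0.2,0],[0,0,0]],[[-0.08,0.28,0],[0,0,0]],[[-0.08,0.28,0],[0,0,0]],[[-0.08,0.28,0],[0,0,0]]]}}

```text
clock: 11.7
position: [0.5909, -0.163, 0.1065]
ee_rot: [-1.939, -0.835, 2.097]
force: [0.7, -0.3, -1.3]
width: 0.195
```

```bash
python3 -c "
from h import *
go(-.069,.0605,30)"
```

```text
t 11.7 pos [ 0.5909 -0.163   0.1065] x [-0.143  0.48  -0.866] yaw(y) -73.46 ypitch -30.03 F [ 0.66 -0.33 -1.29] T [-0.728 -0.219  0.023] w 0.1948
  plate O [-1.010e+00  6.000e-02  9.824e+01] L [-7.040e+01  1.000e-02  6.043e+01] tilt 30.03 roll 0.01 yaw 0.04 Fb [-0.5  -0.54 -1.29] Tb [-0.    0.76  0.02]
  -> [-0.04  0.14  0.  ] [-0.03 -0.02 -0.05]
```

Call:
{"method": "servo_tool", "body": {"plan": [[[-0.03,0.1,0],[0,0,0]],[[-0.03,0.1,0],[0,0,0]],[[-0.03,0.1,0],[0,0,0]]]}}

```text
clock: 12.0
position: [0.5906, -0.162, 0.1065]
ee_rot: [-1.939, -0.835, 2.097]
force: [-0.5, 0.1, -1.8]
width: 0.191
```

```bash
python3 -c "
from h import *
go(-.069,.0605,30)"
```

```text
t 12.0 pos [ 0.5906 -0.162   0.1065] x [-0.143  0.48  -0.866] yaw(y) -73.45 ypitch -30.03 F [-0.54  0.06 -1.82] T [-0.74  -0.213 -0.028] w 0.1913
  plate O [7.000e-02 3.000e-02 9.826e+01] L [-6.932e+01 -3.000e-02  6.045e+01] tilt 30.03 roll 0.01 yaw 0.05 Fb [ 0.21  0.5  -1.82] Tb [ 0.01  0.77 -0.03]
  -> [-0.01  0.03  0.  ] [-0.03 -0.02 -0.05]
```

Step by 0.5 mm now.

Call:
{"method": "servo_tool", "body": {"plan": [[[-0.015,0.05,0],[0,0,0]],[[-0.015,0.05,0],[0,0,0]]]}}

```text
clock: 12.2
position: [0.5905, -0.1614, 0.1065]
ee_rot: [-1.939, -0.835, 2.097]
force: [0.3, -0.4, -2.3]
width: 0.194
```

Call:
{"method": "servo_tool", "body": {"plan": [[[-0.015,0.05,0],[0,0,0]],[[-0.015,0.05,0],[0,0,0]]]}}

```text
clock: 12.4
position: [0.5903, -0.1609, 0.1065]
ee_rot: [-1.939, -0.835, 2.097]
force: [0.4, -0.6, -2.3]
width: 0.194
```

Call:
{"method": "servo_tool", "body": {"plan": [[[-0.015,0.05,0],[0,0,0]],[[-0.015,0.05,0],[0,0,0]]]}}

```text
clock: 12.6
position: [0.5902, -0.1606, 0.1065]
ee_rot: [-1.94, -0.834, 2.097]
force: [-0.7, -1.8, -2.7]
width: 0.195
```

```bash
python3 -c "
from h import *
go(-.069,.0605,30)"
```

```text
t 12.6 pos [ 0.5902 -0.1606  0.1065] x [-0.142  0.479 -0.866] yaw(y) -73.45 ypitch -30.0 F [-0.7  -1.8  -2.71] T [-0.957 -0.285  0.015] w 0.1949
  plate O [1.470e+00 1.000e-02 9.827e+01] L [-6.794e+01 -4.000e-02  6.050e+01] tilt 30.0 roll -0.0 yaw 0.05 Fb [-1.52  1.18 -2.71] Tb [-0.    1.    0.01]
  -> [ 0.03 -0.1   0.  ] [-0.    0.   -0.05]
```

```bash
cat >> h.py <<'E'
def path(wps):
    o,M=st();where(o,M)
    for a in wps:
        tcp,MT=target(*a);print([((tcp-o["position"])*100).round(2).tolist(),np.degrees(R.from_matrix(MT@M.T).as_rotvec()).round(1).tolist()],end=",")
    print()
E
python3 -c "
from h import *
path([(-.0688,.0605,30),(-.0688,.0605,27),(-.0688,.0605,24),(-.0688,.0605,21),(-.0688,.0605,18),(-.0686,.0605,15),(-.0684,.0605,12),(-.0684,.0605,10),(-.0684,.0605,10)])"
```

```text
t 12.6 pos [ 0.5902 -0.1606  0.1065] x [-0.142  0.479 -0.866] yaw(y) -73.45 ypitch -30.0 F [-0.7  -1.8  -2.71] T [-0.957 -0.285  0.015] w 0.1949
  plate O [1.470e+00 1.000e-02 9.827e+01] L [-6.794e+01 -4.000e-02  6.050e+01] tilt 30.0 roll -0.0 yaw 0.05 Fb [-1.52  1.18 -2.71] Tb [-0.    1.    0.01]
[[0.03, -0.08, 0.0], [-0.0, 0.0, -0.0]],[[-0.04, 0.14, -0.34], [-2.9, -0.9, -0.0]],[[-0.1, 0.35, -0.7], [-5.8, -1.7, -0.0]],[[-0.16, 0.53, -1.07], [-8.6, -2.6, -0.0]],[[-0.21, 0.7, -1.44], [-11.5, -3.4, -0.0]],[[-0.26, 0.87, -1.83], [-14.4, -4.3, -0.0]],[[-0.3, 1.02, -2.22], [-17.3, -5.1, -0.0]],[[-0.32, 1.09, -2.49], [-19.2, -5.7, -0.0]],[[-0.32, 1.09, -2.49], [-19.2, -5.7, -0.0]],
```

Call:
{"method": "servo_tool", "body": {"plan": [[[0.03,-0.08,0.0],[0,0,0]],[[0.03,-0.08,0.0],[0,0,0]],[[-0.04,0.14,-0.34],[-2.9,-0.9,0]],[[-0.1,0.35,-0.7],[-5.8,-1.7,0]],[[-0.16,0.53,-1.07],[-8.6,-2.6,0]],[[-0.16,0.53,-1.07],[-8.6,-2.6,0]]]}}

```text
clock: 13.2
position: [0.5884, -0.1541, 0.0962]
ee_rot: [-2.069, -0.705, 2.183]
force: [1.6, -0.6, -1.5]
width: 0.193
```

```bash
python3 -c "
from h import *
path([(-.0686,.0605,18),(-.0684,.0605,15),(-.0684,.0605,12.5),(-.0684,.0605,10),(-.0684,.0605,10),(-.0684,.0605,10)])"
```

```text
t 13.2 pos [ 0.5884 -0.1541  0.0962] x [-0.102  0.342 -0.934] yaw(y) -73.29 ypitch -20.93 F [ 1.57 -0.61 -1.55] T [-0.592 -0.234  0.031] w 0.1931
  plate O [ 6.820e+00 -8.000e-02  8.736e+01] L [-67.68  -0.35  61.01] tilt 20.93 roll -0.05 yaw 0.21 Fb [-1.03 -1.33 -1.55] Tb [-0.06  0.63  0.03]
[[-0.03, 0.07, -0.42], [-2.8, -0.8, -0.2]],[[-0.08, 0.24, -0.8], [-5.7, -1.6, -0.2]],[[-0.11, 0.35, -1.13], [-8.1, -2.4, -0.2]],[[-0.14, 0.45, -1.46], [-10.5, -3.1, -0.2]],[[-0.14, 0.45, -1.46], [-10.5, -3.1, -0.2]],[[-0.14, 0.45, -1.46], [-10.5, -3.1, -0.2]],
```

Call:
{"method": "servo_tool", "body": {"plan": [[[-0.03,0.07,-0.42],[-2.8,-0.8,-0.2]],[[-0.08,0.24,-0.8],[-5.7,-1.6,-0.2]],[[-0.11,0.35,-1.13],[-8.1,-2.4,-0.2]],[[-0.14,0.45,-1.46],[-10.5,-3.1,-0.2]],[[-0.14,0.45,-1.46],[-10.5,-3.1,-0.2]],[[-0.14,0.45,-1.46],[-10.5,-3.1,-0.2]]]}}

```text
clock: 13.8
position: [0.587, -0.1497, 0.0817]
ee_rot: [2.109, 0.498, -2.164]
force: [-0.0, -0.1, -1.8]
width: 0.194
```

```bash
python3 -c "
from h import *
path([(-.0682,.0605,8),(-.068,.0605,6.5),(-.0678,.0605,5),(-.0678,.0605,5)])
view('w13.png',2.4,(160,100,480,300))
q=arm.get_image('scene');save(q,'s13.png',(195,130,315,220),6)
"
```

```text
t 13.8 pos [ 0.587  -0.1497  0.0817] x [-0.05   0.168 -0.985] yaw(y) -73.53 ypitch -10.09 F [-0.04 -0.06 -1.75] T [-0.302 -0.072  0.016] w 0.1939
  plate O [9.740e+00 3.000e-02 7.239e+01] L [-68.39   0.07  60.51] tilt 10.09 roll 0.0 yaw -0.03 Fb [-0.05  0.06 -1.75] Tb [0.02 0.31 0.02]
[[-0.02, 0.09, -0.28], [-2.0, -0.6, 0.0]],[[-0.04, 0.15, -0.48], [-3.4, -1.0, 0.0]],[[-0.06, 0.21, -0.69], [-4.9, -1.4, 0.0]],[[-0.06, 0.21, -0.69], [-4.9, -1.4, 0.0]],
```

View pics/w13.png

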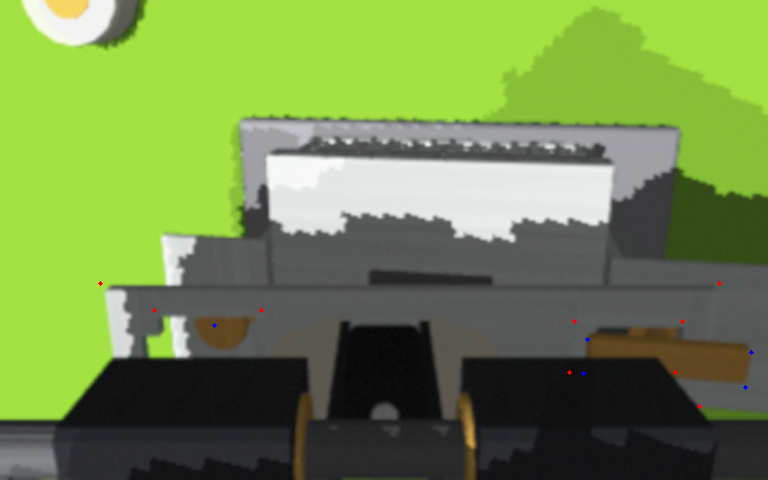

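View pics/s13.png

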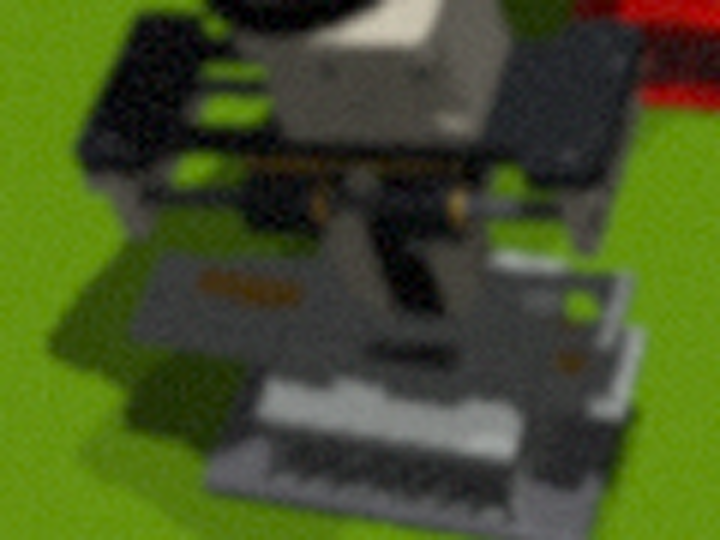

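Call:
{"method": "servo_tool", "body": {"plan": [[[-0.02,0.09,-0.28],[-2.0,-0.6,0.0]],[[-0.04,0.15,-0.48],[-3.4,-1.0,0.0]],[[-0.06,0.21,-0.69],[-4.9,-1.4,0.0]],[[-0.06,0.21,-0.69],[-4.9,-1.4,0.0]]]}}

```text
clock: 14.3
position: [0.5863, -0.1475, 0.0746]
ee_rot: [2.088, 0.395, -2.116]
force: [-0.0, -0.4, -1.5]
width: 0.193
```

```bash
python3 -c "
from h import *
path([(-.0678,.0605,4),(-.0678,.0605,3),(-.0678,.0605,3)])
view('w14.png',2.4,(160,100,480,300))
"
```

```text
t 14.3 pos [ 0.5863 -0.1475  0.0746] x [-0.025  0.082 -0.996] yaw(y) -73.51 ypitch -4.92 F [-0.04 -0.43 -1.49] T [-0.231 -0.048  0.032] w 0.1929
  plate O [11.19  0.1  65.12] L [-67.69   0.11  60.33] tilt 4.92 roll 0.06 yaw -0.01 Fb [-0.4   0.16 -1.49] Tb [0.02 0.24 0.03]
[[0.01, 0.01, -0.11], [-0.9, -0.3, 0.0]],[[-0.0, 0.03, -0.25], [-1.8, -0.6, 0.0]],[[-0.0, 0.03, -0.25], [-1.8, -0.6, 0.0]],
```

View pics/w14.png

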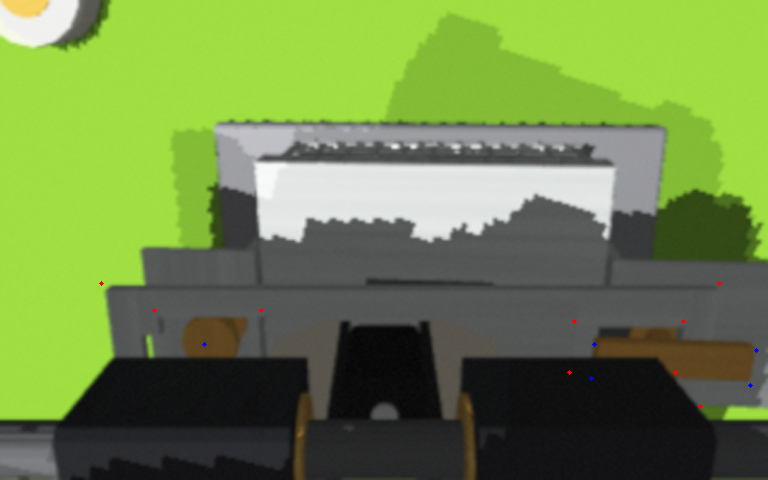

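Call:
{"method": "servo_tool", "body": {"plan": [[[0,0.01,-0.11],[-0.9,-0.3,0.0]],[[0,0.03,-0.25],[-1.8,-0.6,0.0]],[[0,0.03,-0.25],[-1.8,-0.6,0.0]]]}}

```text
clock: 14.65
position: [0.5865, -0.1471, 0.0724]
ee_rot: [2.081, 0.358, -2.096]
force: [0.3, -1.0, 0.6]
width: 0.194
```

```bash
python3 -c "
from h import *
path([(-.0678,.0605,2),(-.0678,.0605,1.5),(-.0678,.0605,1.5)])
"
```

```text
t 14.65 pos [ 0.5865 -0.1471  0.0724] x [-0.014  0.051 -0.999] yaw(y) -73.48 ypitch -3.02 F [ 0.28 -0.96  0.59] T [-0.222  0.01  -0.047] w 0.1936
  plate O [11.25 -0.25 62.93] L [-67.74  -0.27  60.77] tilt 3.02 roll -0.03 yaw 0.02 Fb [-1.   -0.    0.59] Tb [ 0.07  0.21 -0.05]
[[-0.03, 0.01, -0.17], [-1.0, -0.3, -0.0]],[[-0.03, 0.01, -0.24], [-1.5, -0.4, -0.0]],[[-0.03, 0.01, -0.24], [-1.5, -0.4, -0.0]],
```

Call:
{"method": "servo_tool", "body": {"plan": [[[-0.01,0.01,-0.1],[-0.5,-0.15,0.0]],[[-0.02,0.01,-0.18],[-1.0,-0.3,0.0]],[[-0.02,0.01,-0.24],[-1.5,-0.4,0.0]],[[-0.02,0.01,-0.24],[-1.5,-0.4,0.0]]]}}

```text
clock: 15.05
position: [0.5865, -0.1468, 0.0701]
ee_rot: [2.073, 0.328, -2.08]
force: [-0.6, -0.7, 2.5]
width: 0.191
```

```bash
python3 -c "
from h import *
path([(-.0678,.0605,1),(-.0678,.0605,.5),(-.0678,.0605,0)])
view('w15.png',2.4,(160,100,480,300))
"
```

```text
t 15.05 pos [ 0.5865 -0.1468  0.0701] x [-0.007  0.024 -1.   ] yaw(y) -73.45 ypitch -1.43 F [-0.58 -0.67  2.54] T [-0.253 -0.076  0.024] w 0.1913
  plate O [11.27 -0.32 60.64] L [-67.75  -0.39  60.67] tilt 1.43 roll -0.0 yaw 0.05 Fb [-0.48  0.75  2.54] Tb [-0.    0.26  0.02]
[[-0.03, -0.01, -0.08], [-0.4, -0.1, -0.0]],[[-0.03, 0.0, -0.14], [-0.9, -0.3, -0.0]],[[-0.04, 0.01, -0.21], [-1.4, -0.4, -0.0]],
```

View pics/w15.png

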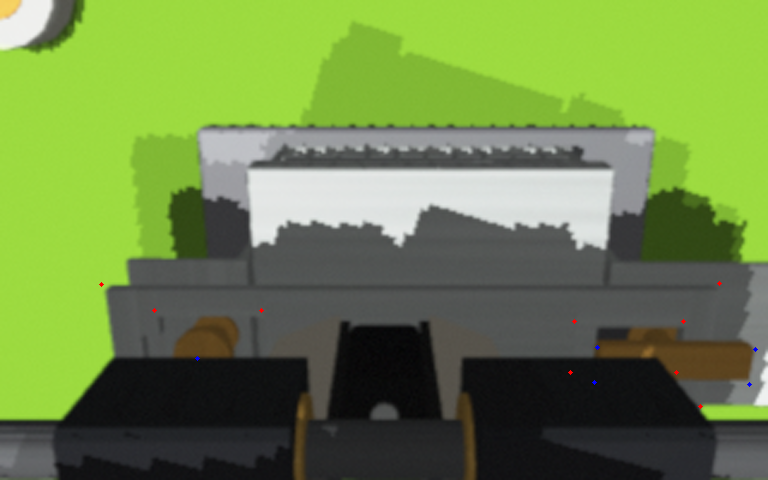

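Call:
{"method": "servo_tool", "body": {"plan": [[[-0.02,-0.01,-0.08],[-0.4,-0.1,0.0]],[[-0.02,0,-0.14],[-0.9,-0.3,0.0]],[[-0.02,0,-0.21],[-1.4,-0.4,0.0]],[[-0.02,0,-0.21],[-1.4,-0.4,0.0]],[[-0.02,0,-0.21],[-1.4,-0.4,0.0]]]}}

```text
clock: 15.6
position: [0.5864, -0.1466, 0.0682]
ee_rot: [2.066, 0.3, -2.066]
force: [-0.1, -0.0, 3.1]
width: 0.195
```

```bash
python3 -c "
from h import *
path([(-.069,.0605,0),(-.074,.0605,0),(-.076,.0605,0)])
view('w16.png',2.4,(160,100,480,300))
q=arm.get_image('scene');save(q,'s16.png',(195,130,315,220),6)
"
```

```text
t 15.6 pos [ 0.5864 -0.1466  0.0682] x [ 0. -0. -1.] yaw(y) -73.45 ypitch 0.01 F [-0.14 -0.01  3.05] T [ 0.005 -0.009 -0.091] w 0.1948
  plate O [11.24 -0.3  58.67] L [-67.76  -0.37  60.68] tilt -0.01 roll -0.0 yaw 0.05 Fb [0.03 0.14 3.05] Tb [-0.01 -0.   -0.09]
[[0.01, -0.13, -0.02], [0.0, 0.0, -0.1]],[[0.15, -0.61, -0.02], [0.0, 0.0, -0.1]],[[0.21, -0.8, -0.02], [0.0, 0.0, -0.1]],
```

View pics/w16.png

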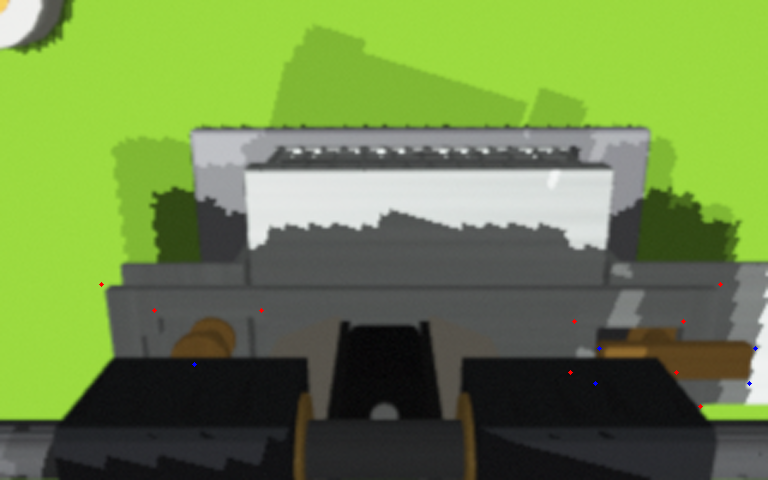

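View pics/s16.png

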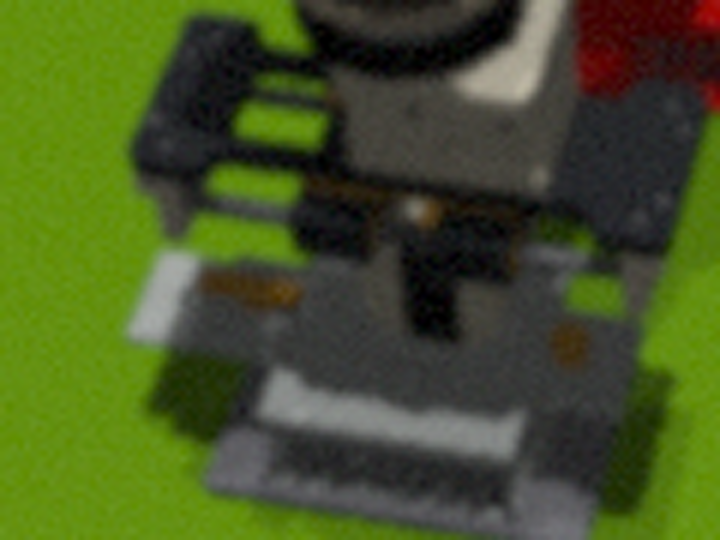

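Call:
{"method": "servo_tool", "body": {"plan": [[[0,0,-0.05],[0,0,0]],[[0,0,-0.1],[0,0,0]],[[0.03,-0.1,-0.1],[0,0,0]],[[0.06,-0.2,-0.1],[0,0,0]],[[0.06,-0.2,-0.1],[0,0,0]]]}}

```text
clock: 16.2
position: [0.5869, -0.1481, 0.0671]
ee_rot: [2.066, 0.302, -2.067]
force: [-1.4, 3.1, 4.7]
width: 0.192
```

```bash
python3 -c "
from h import *
path([(-.074,.0595,0),(-.076,.0595,0)])
"
```

```text
t 16.2 pos [ 0.5869 -0.1481  0.0671] x [-0.     0.001 -1.   ] yaw(y) -73.44 ypitch -0.05 F [-1.39  3.07  4.72] T [ 0.694  0.254 -0.046] w 0.1917
  plate O [ 9.61 -0.35 57.56] L [-69.39  -0.43  59.5 ] tilt 0.05 roll 0.0 yaw 0.06 Fb [3.34 0.46 4.72] Tb [ 0.05 -0.74 -0.05]
[[0.1, -0.45, -0.01], [-0.0, -0.0, -0.1]],[[0.15, -0.64, -0.01], [-0.0, -0.0, -0.1]],
```

Call:
{"method": "servo_tool", "body": {"plan": [[[0.03,-0.1,0],[0,0,0]],[[0.06,-0.2,0],[0,0,0]],[[0.06,-0.2,0],[0,0,0]]]}}

```text
clock: 16.5
position: [0.5876, -0.1503, 0.0671]
ee_rot: [2.067, 0.301, -2.067]
force: [-0.5, 2.8, 5.2]
width: 0.192
```

```bash
python3 -c "
from h import *
path([(-.076,.0595,0),(-.078,.0595,0)])
"
```

```text
t 16.5 pos [ 0.5876 -0.1503  0.0671] x [-0.     0.001 -1.   ] yaw(y) -73.45 ypitch -0.04 F [-0.53  2.8   5.17] T [0.682 0.101 0.048] w 0.1915
  plate O [ 7.36 -0.39 57.56] L [-71.64  -0.47  59.51] tilt 0.04 roll -0.0 yaw 0.05 Fb [ 2.83 -0.29  5.17] Tb [-0.1  -0.68  0.05]
[[0.09, -0.43, -0.01], [-0.0, -0.0, -0.1]],[[0.14, -0.62, -0.01], [-0.0, -0.0, -0.1]],
```

Force steady (sliding friction). Continue.

Call:
{"method": "servo_tool", "body": {"plan": [[[0.03,-0.1,0.03],[0,0,0]],[[0.06,-0.2,0.03],[0,0,0]],[[0.08,-0.3,0.03],[0,0,0]],[[0.1,-0.38,0.03],[0,0,0]],[[0.1,-0.38,0.03],[0,0,0]]]}}

```text
clock: 17.0
position: [0.5887, -0.1544, 0.0674]
ee_rot: [2.067, 0.301, -2.067]
force: [-0.1, 2.2, 3.9]
width: 0.192
```

```bash
python3 -c "
from h import *
path([(-.077,.0595,0),(-.079,.0595,0)])
view('w17.png',2.4,(160,100,480,300))
"
```

```text
t 17.0 pos [ 0.5887 -0.1544  0.0674] x [ 0.     0.001 -1.   ] yaw(y) -73.46 ypitch -0.03 F [-0.09  2.21  3.93] T [ 0.56   0.111 -0.007] w 0.1916
  plate O [ 3.15 -0.28 57.88] L [-75.85  -0.33  59.84] tilt 0.03 roll -0.01 yaw 0.04 Fb [ 2.14 -0.54  3.93] Tb [-0.05 -0.57 -0.01]
[[0.01, -0.12, -0.04], [-0.0, 0.0, -0.0]],[[0.06, -0.31, -0.04], [-0.0, 0.0, -0.0]],
```

View pics/w17.png

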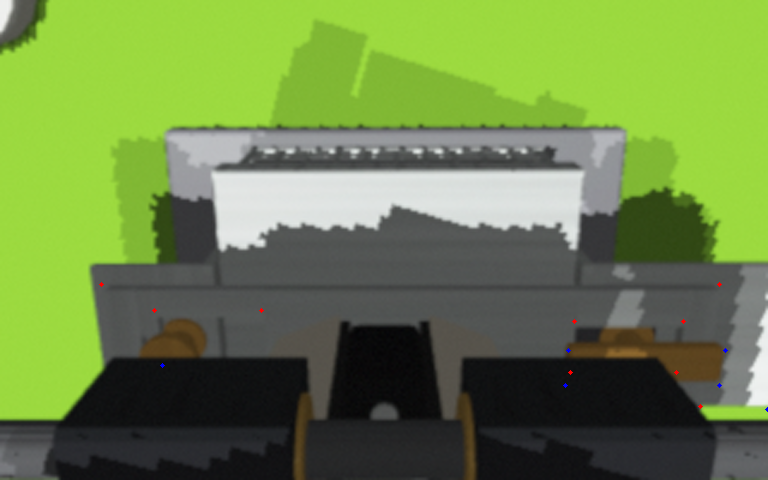

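Call:
{"method": "servo_tool", "body": {"plan": [[[0.03,-0.1,0],[0,0,0]],[[0.06,-0.2,0],[0,0,0]],[[0.06,-0.2,0],[0,0,0]]]}}

```text
clock: 17.35
position: [0.5893, -0.1566, 0.0674]
ee_rot: [2.067, 0.301, -2.067]
force: [-2.0, 2.2, 2.6]
width: 0.195
```

Call:
{"method": "servo_tool", "body": {"plan": [[[0.03,-0.1,0],[0,0,0]],[[0.03,-0.1,0],[0,0,0]]]}}

```text
clock: 17.55
position: [0.5897, -0.1578, 0.0674]
ee_rot: [2.067, 0.3, -2.067]
force: [-1.4, 1.8, 4.0]
width: 0.195
```

```bash
python3 -c "
from h import *
path([(-.079,.0595,0),(-.080,.0595,0)])
"
```

```text
t 17.55 pos [ 0.5897 -0.1578  0.0674] x [ 0.  0. -1.] yaw(y) -73.48 ypitch -0.01 F [-1.4   1.76  4.  ] T [0.634 0.163 0.021] w 0.1951
  plate O [-0.39 -0.24 57.87] L [-79.39  -0.26  59.86] tilt 0.01 roll -0.01 yaw 0.02 Fb [2.08 0.84 4.  ] Tb [-0.02 -0.65  0.02]
[[-0.03, 0.03, -0.04], [-0.0, 0.0, -0.0]],[[-0.01, -0.06, -0.04], [-0.0, 0.0, -0.0]],
```

Small steps to the stop.

Call:
{"method": "servo_tool", "body": {"plan": [[[0.015,-0.05,0],[0,0,0]],[[0.015,-0.05,0],[0,0,0]]]}}

```text
clock: 17.75
position: [0.5898, -0.1584, 0.0674]
ee_rot: [2.067, 0.3, -2.067]
force: [-0.6, 3.2, 3.9]
width: 0.194
```

Call:
{"method": "servo_tool", "body": {"plan": [[[0.015,-0.05,0],[0,0,0]],[[0.015,-0.05,0],[0,0,0]]]}}

```text
clock: 17.95
position: [0.59, -0.1589, 0.0673]
ee_rot: [2.067, 0.3, -2.067]
force: [-1.0, 2.7, 2.9]
width: 0.196
```

```bash
python3 -c "
from h import *
path([(-.079,.0595,0),(-.080,.0595,0)])
"
```

```text
t 17.95 pos [ 0.59   -0.1589  0.0673] x [ 0.  0. -1.] yaw(y) -73.49 ypitch -0.01 F [-1.04  2.72  2.86] T [0.714 0.119 0.02 ] w 0.1955
  plate O [-1.57 -0.21 57.85] L [-80.57  -0.22  59.83] tilt 0.01 roll -0.01 yaw 0.01 Fb [2.9  0.22 2.86] Tb [-0.09 -0.72  0.02]
[[-0.06, 0.14, -0.03], [-0.0, 0.0, -0.0]],[[-0.04, 0.05, -0.03], [-0.0, 0.0, -0.0]],
```

Call:
{"method": "servo_tool", "body": {"plan": [[[0.015,-0.05,0],[0,0,0]],[[0.015,-0.05,0],[0,0,0]]]}}

```text
clock: 18.15
position: [0.59, -0.1591, 0.0673]
ee_rot: [2.067, 0.301, -2.067]
force: [-1.2, 3.7, 4.1]
width: 0.193
```

```bash
python3 -c "
from h import *
o,M=st();where(o,M)
"
```

```text
t 18.15 pos [ 0.59   -0.1591  0.0673] x [-0.     0.001 -1.   ] yaw(y) -73.47 ypitch -0.04 F [-1.23  3.74  4.12] T [1.04  0.337 0.021] w 0.1928
  plate O [-1.75 -0.21 57.81] L [-80.75  -0.25  59.76] tilt 0.04 roll 0.0 yaw 0.03 Fb [3.93 0.11 4.12] Tb [ 0.03 -1.09  0.02]
```

Call:
{"method": "servo_tool", "body": {"plan": [[[-0.01,0.04,0],[0,0,0]],[[-0.01,0.04,0.06],[0,0,0]],[[-0.01,0.04,0.12],[0,0,0]],[[-0.01,0.04,0.12],[0,0,0]]]}}

```text
clock: 18.55
position: [0.59, -0.1591, 0.0686]
ee_rot: [2.067, 0.3, -2.067]
force: [1.0, 1.8, 2.4]
width: 0.193
```

```bash
python3 -c "
from h import *
o,M=st();where(o,M)
"
```

```text
t 18.55 pos [ 0.59   -0.1591  0.0686] x [ 0.  0. -1.] yaw(y) -73.49 ypitch -0.01 F [1.02 1.82 2.37] T [ 0.364  0.027 -0.   ] w 0.1929
  plate O [-1.72 -0.19 59.06] L [-80.72  -0.21  61.04] tilt 0.01 roll -0.0 yaw 0.01 Fb [ 1.46 -1.49  2.37] Tb [-0.08 -0.36 -0.  ]
```

Call:
{"method": "servo_tool", "body": {"plan": [[[0,0,0],[0,0,0]],[[0,0,0],[0,0,0]],[[0,0,0],[0,0,0]],[[0,0,0],[0,0,0]]], "grip": 0.35}}

```text
clock: 18.95
position: [0.5898, -0.1593, 0.0684]
ee_rot: [2.067, 0.3, -2.067]
force: [0.4, 0.4, 0.2]
width: 0.344
```

```bash
python3 -c "
from h import *
o,M=st();where(o,M);view('w18.png',2.4,(160,100,480,300))
"
```

```text
t 18.95 pos [ 0.5898 -0.1593  0.0684] x [-0.  0. -1.] yaw(y) -73.5 ypitch -0.01 F [0.4  0.43 0.22] T [ 0.008 -0.011  0.038] w 0.3436
  plate O [-1.91e+00  2.00e-02  5.89e+01] L [-8.091e+01  2.000e-02  6.089e+01] tilt 0.01 roll 0.01 yaw 0.0 Fb [ 0.3  -0.5   0.22] Tb [-0.01 -0.    0.04]
```

View pics/w18.png

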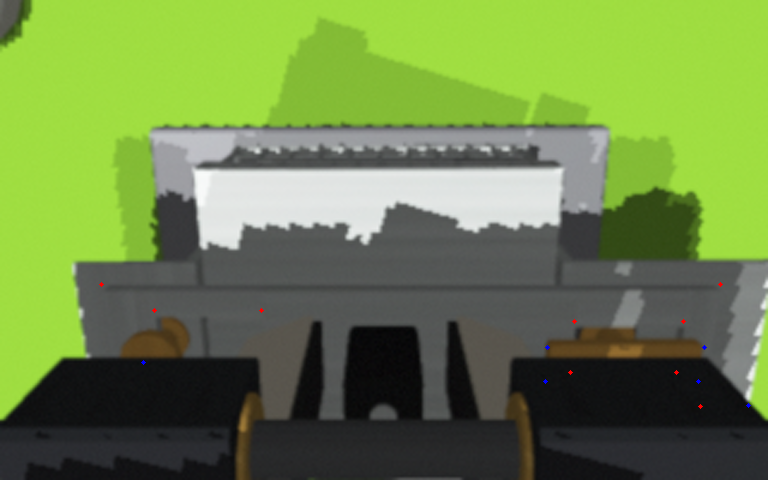

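Released and clear on both sides. Lift straight up, then check.

Call:
{"method": "servo_tool", "body": {"plan": [[[0,0,1],[0,0,0]],[[0,0,2.5],[0,0,0]],[[0,0,5],[0,0,0]],[[0,0,9],[0,0,0]],[[0,0,13],[0,0,0]],[[-5,5,14],[0,0,0]],[[-9,9,14],[0,0,0]],[[-12,13,14],[0,0,0]],[[-14,17,14],[0,0,0]],[[-15,21,14],[0,0,0]],[[-15,21,14],[0,0,0]]]}}

```text
clock: 20.1
position: [0.438, 0.0557, 0.2103]
ee_rot: [2.066, 0.307, -2.061]
force: [0.1, -0.8, -0.5]
width: 0.348
```

Run:
```python
from h import *
st()
for n,c in(("top",(320,150,425,235)),("scene",(205,145,310,225))):
    q=arm.get_image(n);f=cv2.resize(q["frame"][c[1]:c[3],c[0]:c[2]],None,fx=7,fy=7,interpolation=cv2.INTER_CUBIC)
    for x,y in((-87,18),(-87,-18),(72.5,18),(72.5,-18)):
        u=(proj(q,b2w(np.array([x/1000-.001,y/1000,.064])))-[c[0],c[1]])*7;cv2.circle(f,tuple(int(v) for v in u),3,(0,0,255),-1)
    cv2.imwrite(f"pics/end_{n}.png",f);save(q,f"endfull_{n}.png")
```

```text
t 20.1 pos [0.438  0.0557 0.2103] x [ 0.002  0.001 -1.   ] yaw(y) -73.13 ypitch -0.04 F [ 0.12 -0.85 -0.45] T [-0.034 -0.024 -0.018] w 0.3475
```

View pics/end_top.png

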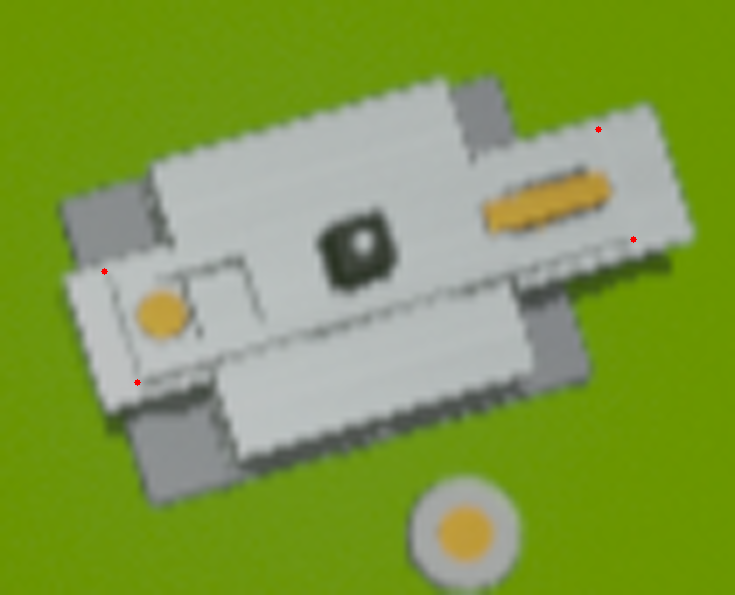

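View pics/end_scene.png

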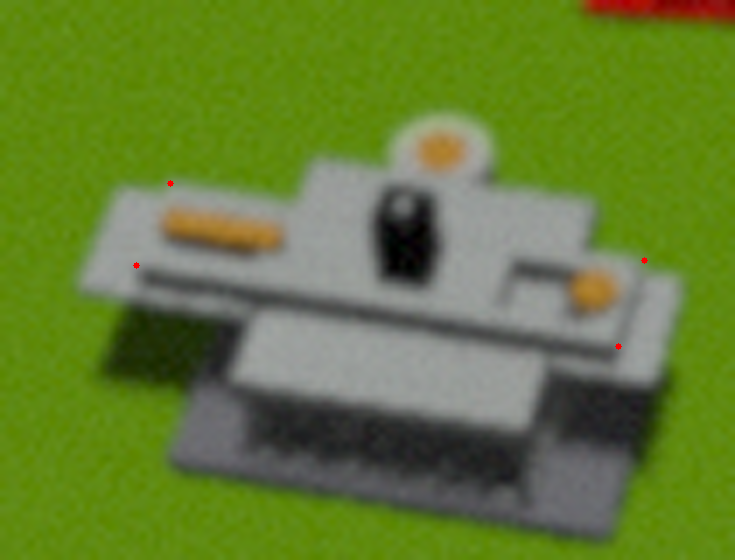

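View pics/endfull_scene.png

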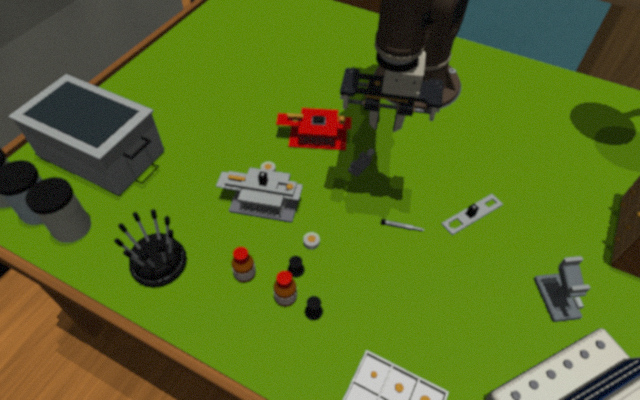

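```bash
python3 -c "
from h import *
print(arm.sign_off());st()"
```

```text
the job is handed in; nothing more can be done
None
the job is handed in; nothing more can be done
```

The latch plate is on and latched, and I handed the job in at about 20 s. Handing in gives no verdict, so success rests on the checks below.

**What I did:**
- I picked the plate farthest from the base, at about (0.58, 0.155), and gripped it with the jaws closing along its length.
- I tilted it 30° and passed its eye over the T-head. The lip felt the T-stud's neck with its edge at about basket x −68, after which I backed off slightly.
- I laid it level with the round head up through the keyhole. Then I held the spring pad about 4 mm down and slid the plate about 13 mm until it met the stop.
- I eased off, let go and lifted clear.

**What the checks showed:**
- **Forces:** the largest total force I read was about 6 N. That was during the slide, mostly the pad pushing up plus friction. Forces were only read at the end of each move, so brief peaks between readings would not show.
- **Final position:** both end pictures show the plate level under both heads. Its corners match the expected home position, 1 mm short towards the T-stud where the stop is, to about 2 mm.
- **Bystanders:** nothing in the final scene view looked moved.

**What disagreed:**
- **Sideways position:** the plate sat about 1.7 mm off centre in the gripper, because the hand was slightly off when it closed. I misread this at first and overcorrected by about 2 mm with the eye already over the head. I caught it by drawing the model over the wrist picture, and corrected it before sliding in, with no contact felt.
- **Stop position:** the hand's position put the stop at about −1.7 mm, against −1 mm from the dimensions. That is within camera accuracy and the 3 mm allowed.

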